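# Find the rocking corner of a fixture plate and press its shim flat

## Task

The fixture plate on the granite slab rocks at one of its four corners. Press down firmly on its corner lugs in turn until you find the one that gives, then press down the raised shim tab that slants out from under that corner towards the robot until it lies flat. Leave the other three shims up, only push with the fingertips, and do not shift or lift the plate or disturb the loose things around it.

Things in the scene. Friction and masses are not known exactly. Their poses are not given: they have to be found in the camera images.
- slab: fixed dark granite slab, 310 (its x) x 430 (its y) x 30 mm high; origin at the centre of its underside, on the table. It lies turned up to 0.3 rad. Everything else here stands on it (except the jar)
- plate_mid (a point): centre of the top face of the aluminium fixture plate, 58 mm above the table. The plate is loose, 1.3 to 2 kg, 12 mm thick, H-shaped from above: a body 156 (x) x 120 (y) mm with a lug at each of its four corners, standing out to its left and right (y). The lugs rest on four like-looking round feet, 16 mm high; its axes are parallel to the slab's. A flange part on its middle stands 34 mm above it
- lug_near_left (a point): centre of the top face of the plate's near left lug (near/far and left/right as seen from the robot), 36 (x) x 65 (y) mm, 58 mm above the table, directly above its foot; moves with the plate. Three lugs are solid under a push; one, a different one each time, starts to sink under about 5 N and is 4 mm down at about 9 N, and springs back
- lug_near_right (a point): centre of the top face of the plate's near right lug (near/far and left/right as seen from the robot), 36 (x) x 65 (y) mm, 58 mm above the table, directly above its foot; moves with the plate. Three lugs are solid under a push; one, a different one each time, starts to sink under about 5 N and is 4 mm down at about 9 N, and springs back
- lug_far_left (a point): centre of the top face of the plate's far left lug (near/far and left/right as seen from the robot), 36 (x) x 65 (y) mm, 58 mm above the table, directly above its foot; moves with the plate. Three lugs are solid under a push; one, a different one each time, starts to sink under about 5 N and is 4 mm down at about 9 N, and springs back
- lug_far_right (a point): centre of the top face of the plate's far right lug (near/far and left/right as seen from the robot), 36 (x) x 65 (y) mm, 58 mm above the table, directly above its foot; moves with the plate. Three lugs are solid under a push; one, a different one each time, starts to sink under about 5 N and is 4 mm down at about 9 N, and springs back
- tab_near_left (a point): fixed point: where the press spot on top of the near left corner's shim will be once that shim lies flat; 46 mm above the table, 58 mm to the robot's side (slab -x) of that lug's centre, 14 mm short of the raised tab's tip. At the start the tab's top is about 11 mm above this point. About 10 N here turns it flat; it then stays by friction
- tab_near_right (a point): fixed point: where the press spot on top of the near right corner's shim will be once that shim lies flat; 46 mm above the table, 58 mm to the robot's side (slab -x) of that lug's centre, 14 mm short of the raised tab's tip. At the start the tab's top is about 11 mm above this point. About 10 N here turns it flat; it then stays by friction
- tab_far_left (a point): fixed point: where the press spot on top of the far left corner's shim will be once that shim lies flat; 46 mm above the table, 58 mm to the robot's side (slab -x) of that lug's centre, 14 mm short of the raised tab's tip. At the start the tab's top is about 11 mm above this point. About 10 N here turns it flat; it then stays by friction
- tab_far_right (a point): fixed point: where the press spot on top of the far right corner's shim will be once that shim lies flat; 46 mm above the table, 58 mm to the robot's side (slab -x) of that lug's centre, 14 mm short of the raised tab's tip. At the start the tab's top is about 11 mm above this point. About 10 N here turns it flat; it then stays by friction
- corner_play (a joint): how far the foot under the rocking lug has sunk: 0 at rest, 0.004 m when fully pressed (does not tell which corner it is)
- loose_shim (a joint): angle of the shim at the rocking corner: 0 to 0.03 rad at the start (tab up), grows as the tab is pressed, 0.40 rad when flat (does not tell which corner it is). Each shim is a steel strip 30 mm wide, 3 mm thick, hinged along slab y 30 mm from its lug's centre; its tab slants up towards the robot and, pressed flat on its seat, its inner end fills the play under the lug
- shim_b (a joint): angle of one of the other three shims, in no fixed order of corners: 0 to 0.03 rad at the start (tab up), 0.40 rad when flat; to be left up
- shim_c (a joint): angle of one of the other three shims, in no fixed order of corners: 0 to 0.03 rad at the start (tab up), 0.40 rad when flat; to be left up
- shim_d (a joint): angle of one of the other three shims, in no fixed order of corners: 0 to 0.03 rad at the start (tab up), 0.40 rad when flat; to be left up
- puck_mid (a point): centre of a loose aluminium load-cell puck, 42 mm across, 28 mm high with its stud, standing on the slab; bystander
- case_mid (a point): centre of a loose flat sample case, 58 x 44 x 18 mm, clear lid, lying on the slab; bystander
- jar_mid (a point): centre of a loose white jar with a black cap, 48 mm across, 70 mm high, standing on the table; bystander

How it is judged:
By the outcome, as a careful person would: the job done as asked, in the order asked, and still so for the second after the job is handed in, with the robot touching nothing.
It also fails if it takes over 51 s, if anything falls off the work surface, if the arm or the gripper's body presses on something with over 40 N, if the wrist force passes 120 N, or if a joint passes its speed limit or range.

## Robot

A 7-joint arm with a two-finger parallel gripper is mounted at the origin on the work surface. World frame = base frame: x ahead of the robot, y to its left, z up, the work surface at z = 0. Lengths are in m, angles in degrees, forces in N, time in s.
With the tool pointing down it reaches from about 0.4 to 0.85 m from the base axis. Payload 6.9 kg.
Tool frame: the origin (TCP) lies at the very end of the fingers, on their centre line; the grasp point (between the pads) lies 19 mm behind it; z points along the fingers, y is the direction in which the jaws open and shut (so a half turn about z gives the same grasp; the last joint's range is limited). The gripper opens to 85 mm and grips with 20 to 120 N. Pads are 22 mm wide; open, the fingers measure 114 mm over their backs; the gripper's body (76 mm by 85 mm) begins 54 mm behind the grasp point. The pads swing forward as they close: fully open they stand 13 mm farther back than shut.
Start: joints at [81.732, 29.078, -13.613, 85.955, 7.202, 65.827, -8.869], TCP at [0.154, -0.606, 0.209] pointing down, gripper open.
Joint ranges: [-176.47, 176.47], [-13.61, 117.27], [-81.72, 77.17], [0.22, 143.17], [-87.28, 267.28], [10, 112.55], [-165.47, 165.47]. Speed limits (degrees/s): [136.94, 136.94, 180, 180, 180, 180, 180].

## Interface

Orientations are given as a 3x3 rotation matrix whose columns are the frame's x, y, z axes.
In Python, from plant import telemetry, optics, bot gives the robot as it stands.
- The arm moves only by the tool carry_out, never from a script. Its argument "rows" is a list of rows, each an object of numbers: "tx", "ty", "tz": the shift along the tool's x, y, z in m; "rx", "ry", "rz": the turn, a rotation vector about the tool's x, y, z in rad; "fingers": the closure in counts, from 0 (fully open) to 255 (shut). A call has 1 to 12 rows; each row shifts and turns the commanded pose from where the row before left it, along the tool's axes as they then stand; what a row does not reach is not made up. A row lasts 1/12 s, in which the tool goes at most 41.7 mm and 7.16 degrees, less where a joint would pass 70% of its speed; a pose out of reach is approached as far as the arm can. A call with a gripper value outside its range is refused whole. The fingers move at their own pace and stop on an object; "squeeze" is the grip in N (left out, the last holds). Time passes only in rows, so rows that do not move let the fingers close. It gives the time, the measured TCP pose, the force and the opening at its end, in the units of the state.
- telemetry.state(): the state, without advancing time (a new reading comes with each control period).
- optics.get_image(name): name is "side" or "top"; returns a dict with "pixels" (480x640x3 uint8, blue, green, red), "mtx" (3x3 intrinsics, pixels), "dist_coeffs" ([k1, k2, p1, p2, k3] as OpenCV has them; the pictures are not rectified), "xyz" and "attitude" of the camera in the world. Camera axes: x right, y up, looking along -z (the intrinsics and any distortion apply to the point x, -y, -z); pixel columns grow to the right and rows downward; lengths in m; the calibration is good to about 2 mm. A picture is of the moment at which its call begins. There is no depth.
- bot.job_done(): hands the job in, once; it reports no verdict.
The state is a dict: "time": time; "joint_positions": joint angles; "joint_velocities": joint speeds; "joint_efforts": joint torques, N m; "position": TCP position; "tool_rot": TCP orientation; "force": force on the tool from outside, world axes, zero at the start; "ft_torque": the same for the moment, N m; "opening": finger opening in m.
Only numpy, scipy, OpenCV 4.12 (cv2) and the standard library are available. Lean on these libraries where they do the work, as an engineer would, in place of code of your own. Each camera call takes 0.05 s, during which the arm holds its last target.

## Working session

There is one attempt and no reset: what is moved stays moved. The work goes in short steps, Python scripts to look and compute and a tool call to move; the robot and the scene stay as the last step left them, time stands still between calls to the robot, and variables do not carry over. Pictures are saved under pics/ and viewed, and the job is handed in when it is done.

Besides the shell and the picture viewer there is one more tool, called after "Call:" as name(argument=value, ...) on one line, values as JSON. carry_out: Moves the arm, as the interface text tells. Its arguments: {"type":"object","properties":{"rows":{"type":"array"},"squeeze":{"type":"number"}},"required":["rows"]}

```bash
ls; mkdir -p pics
python3 - <<'E'
from plant import telemetry, optics, bot
import cv2,json
s=telemetry.state()
print({k:s[k] for k in ('time','position','tool_rot','force','opening')})
for n in('top','side'):
    d=optics.get_image(n); cv2.imwrite(f'pics/{n}0.png',d['pixels'])
    print(n,d['mtx'],d['dist_coeffs'],d['xyz'],d['attitude'])
E
```

```text
pics
{'time': 0.0, 'position': array([ 0.15427905, -0.60510277,  0.20814312]), 'tool_rot': array([[ 9.68956182e-01,  2.47232018e-01, -4.97097038e-04],
       [ 2.47232511e-01, -9.68954679e-01,  1.70739580e-03],
       [-5.95415915e-05, -1.77729027e-03, -9.99998419e-01]]), 'force': array([-0.50890851,  0.03931942, -0.34534592]), 'opening': 0.08528400629718652}
top [[481.33882762   0.         306.96409051]
 [  0.         481.33882762 241.9290071 ]
 [  0.           0.           1.        ]] [-0.04104769  0.          0.          0.          0.        ] [ 0.38390091 -0.0935855   1.04023487] [[ 0.01051427  0.98444278 -0.17539058]
 [-0.99940987  0.01608185  0.03035281]
 [ 0.03270121  0.17496794  0.98403092]]
side [[511.47988924   0.         315.77767524]
 [  0.         511.47988924 233.18053692]
 [  0.           0.           1.        ]] [-0.10842907  0.          0.          0.          0.        ] [0.22391164 0.72202389 0.87766523] [[-0.93264431  0.23208104 -0.27624804]
 [-0.36053279 -0.62878454  0.68894565]
 [-0.01380927  0.74213772  0.67010515]]
```

View pics/top0.png

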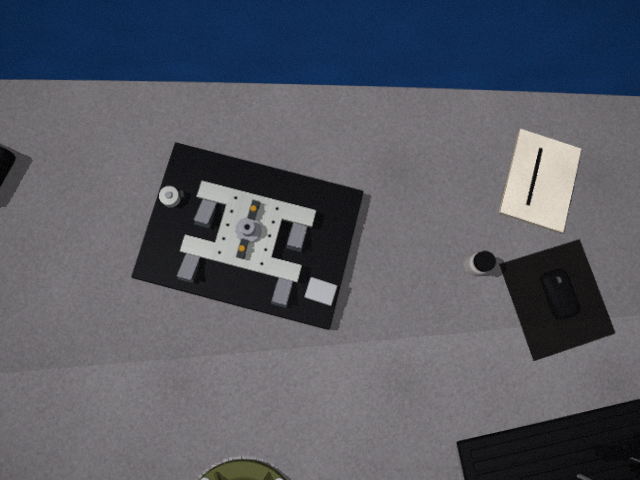

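View pics/side0.png

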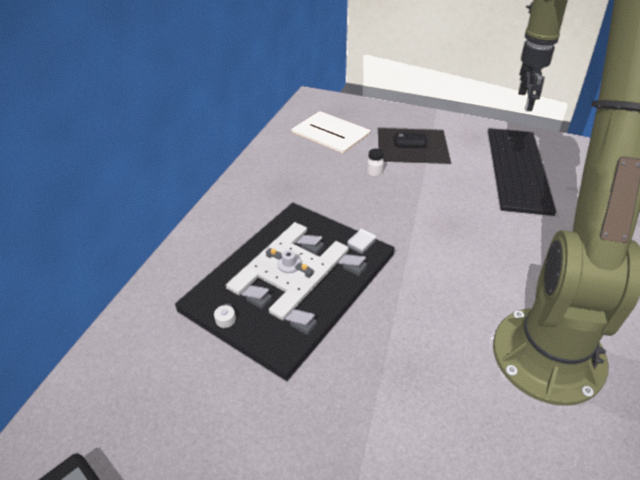

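```bash
cat > h.py <<'E'
import cv2,numpy as np
def setup(d):
    return d['mtx'],np.array(d['dist_coeffs']),np.array(d['xyz']),np.array(d['attitude'])
def ray(d,uv,z):
    K,D,c,R=setup(d)
    p=cv2.undistortPoints(np.array(uv,float).reshape(-1,1,2),K,D).reshape(-1,2)
    v=np.c_[p[:,0],-p[:,1],-np.ones(len(p))]@R.T
    return c+v*((z-c[2])/v[:,2])[:,None]
def proj(d,P):
    K,D,c,R=setup(d)
    q=(np.array(P,float).reshape(-1,3)-c)@R*[1,-1,-1]
    return cv2.projectPoints(q,np.zeros(3),np.zeros(3),K,D)[0].reshape(-1,2)
E
python3 - <<'E'
from h import *
from plant import optics
import pickle
for n in('top','side'):
    d=optics.get_image(n); pickle.dump(d,open(n+'.pkl','wb'))
    im=d['pixels']; g=im.min(2).astype(int); sat=im.max(2).astype(int)-g
    roi=np.zeros(g.shape,np.uint8)
    if n=='top': roi[160:300,165:325]=1
    else: roi[215:325,220:352]=1
    m=((g>165)&(roi>0)).astype(np.uint8)
    nl,lab,st,ce=cv2.connectedComponentsWithStats(m)
    for i in range(1,nl):
        if st[i,4]>40: print(n,i,st[i],ce[i])
    i=1+np.argmax(st[1:,4]); 
    c=max(cv2.findContours((lab==i).astype(np.uint8),0,1)[0],key=cv2.contourArea)[:,0]
    W=ray(d,c,0.058)[:,:2].astype(np.float32)
    r=cv2.minAreaRect(W); print(r, cv2.boxPoints(r).round(4).tolist())
    v=im.copy(); v[lab==i]=(0,0,255)
    cv2.imwrite(f'pics/m_{n}.png',cv2.resize(v[150:340,130:400] if n=='top' else v[190:400,160:420],None,fx=2.9,fy=2.9,interpolation=0))
    # slab
    ms=((im.max(2)<60)).astype(np.uint8)
E
```

```text
top 1 [ 181  182  134   99 4637] [247.23873194 231.30774207]
top 2 [165 187  13  17 132] [170.78030303 195.00757576]
top 3 [306 278  19  22 327] [315.89296636 289.64220183]
((0.5821497440338135, -0.0011558979749679565), (0.2474311739206314, 0.15311823785305023), 76.13213348388672) [[0.4781999886035919, -0.10289999842643738], [0.626800000667572, -0.1395999938249588], [0.6861000061035156, 0.1005999967455864], [0.5375000238418579, 0.13729999959468842]]
side 1 [ 220  215   55   47 1337] [238.14136126 230.44203441]
side 2 [326 215  26  12 163] [342.47239264 218.52147239]
side 3 [ 227  223  121   96 3893] [287.46134087 269.13742615]
side 4 [298 236  23   8 132] [308.9469697 239.5      ]
side 6 [340 256  12   8  79] [346.32911392 259.51898734]
side 7 [243 287  24  11 173] [254.73410405 291.53757225]
side 8 [220 305  14  20 234] [225.75213675 314.53846154]
side 9 [337 307  15  18 139] [346.41007194 318.41726619]
side 10 [286 310  27  14 221] [299.34841629 316.58823529]
((0.5796169638633728, 0.0018120408058166504), (0.25501036643981934, 0.15973322093486786), 76.0435562133789) [[0.4713999927043915, -0.10270000249147415], [0.6263999938964844, -0.1412000060081482], [0.6879000067710876, 0.1062999963760376], [0.5328999757766724, 0.14480000734329224]]
```

```bash
cat > sc.py <<'E'
import numpy as np
C=np.array([.5817,-.0004]);a=np.radians(-13.9)
ex=np.array([np.cos(a),np.sin(a)]);ey=np.array([-ex[1],ex[0]])
L={};T={}
for n,sx in(('near',-1),('far',1)):
  for m,sy in(('left',1),('right',-1)):
    L[n+m]=C+ex*sx*.060+ey*sy*.0925; T[n+m]=L[n+m]-.058*ex
E
python3 - <<'E'
from h import *; from sc import *
import pickle
for n in('top','side'):
    d=pickle.load(open(n+'.pkl','rb'));im=d['pixels']
    o,f=((165,130),4.5) if n=='top' else ((190,200),4.0)
    v=cv2.resize(im[o[1]:o[1]+(133 if n=='top' else 150)+20,o[0]:o[0]+175],None,fx=f,fy=f,interpolation=cv2.INTER_CUBIC)
    if n=='top': v=cv2.resize(im[165:310,160:340],None,fx=4.4,fy=4.4,interpolation=cv2.INTER_CUBIC);o=(160,165);f=4.4
    def D(P,z,col):
        for p in (proj(d,np.r_[P,z])-o+.5)*f: cv2.circle(v,tuple(int(x) for x in p),4,col,-1)
    for k in L:
        D(L[k],.058,(0,0,255)); D(T[k],.057,(0,255,0)); 
        for s in(-1,1):
            D(L[k]-.072*ex*1+s*.015*ey,.0615,(255,0,255))
        for s in(-1,1):
            for t in (-1,1): D(L[k]+ex*.018*s+ey*.0325*t,.058,(255,128,0))
        print(k,L[k].round(4),T[k].round(4))
    cv2.imwrite(f'pics/o_{n}.png',v); print(v.shape)
E
```

```text
nearleft [0.5457 0.1038] [0.4894 0.1177]
nearright [ 0.5012 -0.0758] [ 0.4449 -0.0618]
farleft [0.6622 0.075 ] [0.6059 0.0889]
farright [ 0.6177 -0.1046] [ 0.5614 -0.0907]
(638, 792, 3)
nearleft [0.5457 0.1038] [0.4894 0.1177]
nearright [ 0.5012 -0.0758] [ 0.4449 -0.0618]
farleft [0.6622 0.075 ] [0.6059 0.0889]
farright [ 0.6177 -0.1046] [ 0.5614 -0.0907]
(680, 700, 3)
```

View pics/o_top.png

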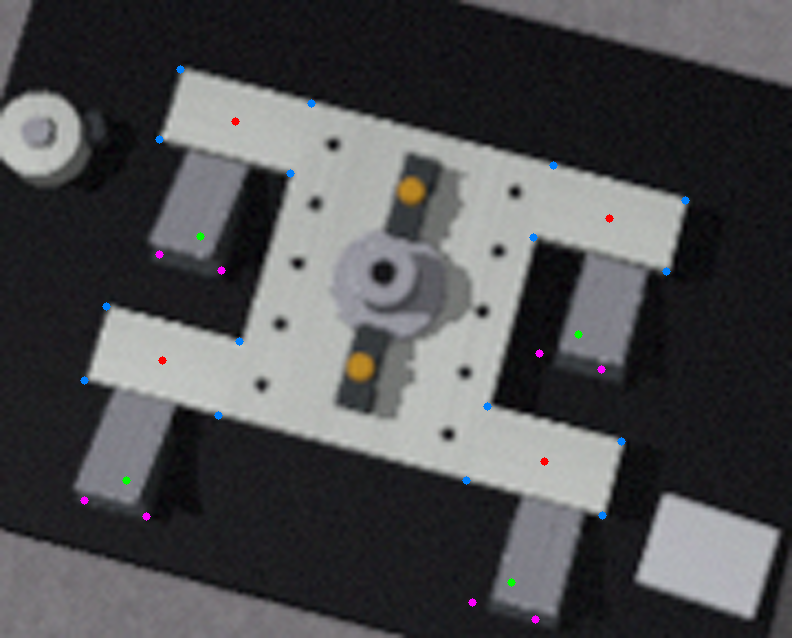

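View pics/o_side.png

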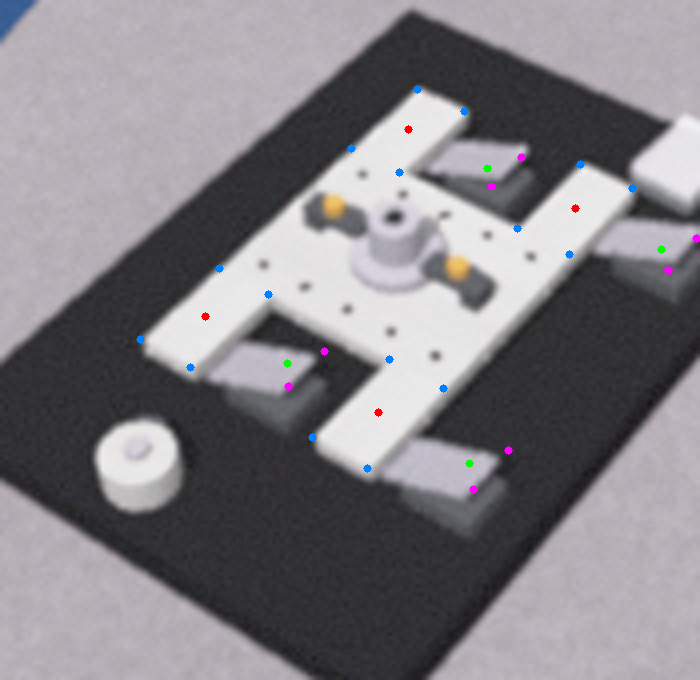

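Run:
```python
from h import *; from sc import *
import pickle
dt=pickle.load(open('top.pkl','rb'));ds=pickle.load(open('side.pkl','rb'))
tips={'farleft':[(150,240),(212,258)],'farright':[(557,355),(625,372)],'nearleft':[(76,485),(139,503)],'nearright':[(492,600),(558,618)]}
st={'farleft':[(282,393),(316,352)],'farright':[(503,178),(527,148)],'nearleft':[(463,499),(497,455)]}
def cast(d,uv,z): return ray(d,uv,z)[:,:2]
for k in tips:
    t=np.array(tips[k])/4.4+[160,165]-.5
    for z in(.058,.0615):
        r=(cast(dt,t,z)-L[k]); o=[np.c_[r@ex,r@ey].round(4).tolist()]
        if k in st:
            r=cast(ds,np.array(st[k])/4+[190,200]-.5,z)-L[k];o.append(np.c_[r@ex,r@ey].round(4).tolist())
        print(k,z,o)
```

```text
farleft 0.058 [[[-0.066, 0.0224], [-0.0669, -0.0084]], [[-0.0697, 0.0183], [-0.0663, -0.0145]]]
farleft 0.0615 [[[-0.0666, 0.0215], [-0.0674, -0.0092]], [[-0.0719, 0.0204], [-0.0685, -0.0122]]]
farright 0.058 [[[-0.0701, 0.0072], [-0.0697, -0.0257]], [[-0.071, 0.0025], [-0.0679, -0.0267]]]
farright 0.0615 [[[-0.0706, 0.007], [-0.0703, -0.0258]], [[-0.0732, 0.0056], [-0.0701, -0.0236]]]
nearleft 0.058 [[[-0.0661, 0.0217], [-0.0666, -0.0088]], [[-0.0693, 0.0208], [-0.0671, -0.0119]]]
nearleft 0.0615 [[[-0.0662, 0.0208], [-0.0668, -0.0096]], [[-0.071, 0.0229], [-0.0688, -0.0096]]]
nearright 0.058 [[[-0.0683, 0.0067], [-0.0686, -0.0249]]]
nearright 0.0615 [[[-0.0685, 0.0065], [-0.0688, -0.0249]]]
```

Call:
carry_out(rows=[{"rz": 0.1, "fingers": 255}, {"rz": 0.1, "fingers": 255}, {"rz": 0.1, "fingers": 255}, {"rz": 0.1, "fingers": 255}, {"rz": 0.09, "fingers": 255}, {"fingers": 255}, {"fingers": 255}, {"fingers": 255}], squeeze=30)

```text
validation failed for argument at $.ro...
```

```bash
cat > st.py <<'E'
from plant import telemetry
from sc import *
import sys
s=telemetry.state();p=s['position'];R=s['tool_rot']
np.set_printoptions(precision=4,suppress=True)
print(s['time'],p,'F',s['force'],'M',s['ft_torque'],s['opening'],'xang',np.degrees(np.arctan2(R[1,0],R[0,0])),'tilt',R[:,2])
OY={'left':.005,'right':-.009}
for k in L:
    oy=OY[k.replace('near','').replace('far','')]
    for nm,P,z in(('lug',L[k]+np.sign(oy)*.004*ey,.058),('tab',T[k]+oy*ey,.046)):
        print(k,nm,'tool delta',(R.T@(np.r_[P,z]-p)).round(4))
E
python3 st.py
```

```text
0.2 [ 0.1544 -0.6053  0.2085] F [-0.306   0.1803 -0.1495] M [ 0.0443 -0.0099 -0.0034] 0.08578805806115106 xang 14.310955644592974 tilt [-0.0003  0.001  -1.    ]
nearleft lug tool delta [ 0.5563 -0.5937  0.1511]
nearleft tab tool delta [ 0.5057 -0.622   0.1631]
nearright lug tool delta [ 0.4651 -0.4237  0.1509]
nearright tab tool delta [ 0.4116 -0.4467  0.1629]
farleft lug tool delta [ 0.6621 -0.537   0.151 ]
farleft tab tool delta [ 0.6115 -0.5653  0.1631]
farright lug tool delta [ 0.5709 -0.3669  0.1509]
farright tab tool delta [ 0.5174 -0.3899  0.1629]
```

Call:
carry_out(rows=[{"tx": 0, "ty": 0, "tz": 0, "rx": 0, "ry": 0, "rz": 0.1, "fingers": 255}, {"tx": 0, "ty": 0, "tz": 0, "rx": 0, "ry": 0, "rz": 0.1, "fingers": 255}, {"tx": 0, "ty": 0, "tz": 0, "rx": 0, "ry": 0, "rz": 0.1, "fingers": 255}, {"tx": 0, "ty": 0, "tz": 0, "rx": 0, "ry": 0, "rz": 0.1, "fingers": 255}, {"tx": 0, "ty": 0, "tz": 0, "rx": 0, "ry": 0, "rz": 0.09, "fingers": 255}, {"tx": 0, "ty": 0, "tz": 0, "rx": 0, "ry": 0, "rz": 0, "fingers": 255}, {"tx": 0, "ty": 0, "tz": 0, "rx": 0, "ry": 0, "rz": 0, "fingers": 255}, {"tx": 0, "ty": 0, "tz": 0, "rx": 0, "ry": 0, "rz": 0, "fingers": 255}], squeeze=30)

```text
time: 0.87
position: [0.1545, -0.6055, 0.2088]
tool_rot: [[0.972, -0.235, -0.0], [-0.235, -0.972, 0.0], [-0.0, -0.0, -1.0]]
force: [0.2, -0.9, 0.5]
opening: -0.0003
```

```bash
python3 st.py
```

```text
0.8667 [ 0.1545 -0.6055  0.2088] F [ 0.182  -0.9047  0.4614] M [-0.0256 -0.0015 -0.0098] -0.0002656627478615608 xang -13.58723641779276 tilt [-0.0001  0.0003 -1.    ]
nearleft lug tool delta [ 0.2136 -0.7853  0.151 ]
nearleft tab tool delta [ 0.1556 -0.7866  0.163 ]
nearright lug tool delta [ 0.2126 -0.5923  0.151 ]
nearright tab tool delta [ 0.1545 -0.5876  0.163 ]
farleft lug tool delta [ 0.3336 -0.7846  0.151 ]
farleft tab tool delta [ 0.2756 -0.7859  0.163 ]
farright lug tool delta [ 0.3326 -0.5916  0.1509]
farright tab tool delta [ 0.2745 -0.5869  0.163 ]
```

Call:
carry_out(rows=[{"tx": 0.0133, "ty": -0.037, "tz": 0, "rx": 0, "ry": 0, "rz": 0, "fingers": 255}, {"tx": 0.0133, "ty": -0.037, "tz": 0, "rx": 0, "ry": 0, "rz": 0, "fingers": 255}, {"tx": 0.0133, "ty": -0.037, "tz": 0, "rx": 0, "ry": 0, "rz": 0, "fingers": 255}, {"tx": 0.0133, "ty": -0.037, "tz": 0, "rx": 0, "ry": 0, "rz": 0, "fingers": 255}, {"tx": 0.0133, "ty": -0.037, "tz": 0, "rx": 0, "ry": 0, "rz": 0, "fingers": 255}, {"tx": 0.0133, "ty": -0.037, "tz": 0, "rx": 0, "ry": 0, "rz": 0, "fingers": 255}, {"tx": 0.0133, "ty": -0.037, "tz": 0, "rx": 0, "ry": 0, "rz": 0, "fingers": 255}, {"tx": 0.0133, "ty": -0.037, "tz": 0, "rx": 0, "ry": 0, "rz": 0, "fingers": 255}])

```text
time: 1.53
position: [0.3289, -0.3418, 0.2092]
tool_rot: [[0.972, -0.236, 0.0], [-0.236, -0.972, -0.001], [0.0, 0.0, -1.0]]
force: [0.4, -0.7, 0.3]
opening: 0.0001
```

Call:
carry_out(rows=[{"tx": 0.0133, "ty": -0.037, "tz": 0, "rx": 0, "ry": 0, "rz": 0, "fingers": 255}, {"tx": 0.0133, "ty": -0.037, "tz": 0, "rx": 0, "ry": 0, "rz": 0, "fingers": 255}, {"tx": 0.0133, "ty": -0.037, "tz": 0, "rx": 0, "ry": 0, "rz": 0, "fingers": 255}, {"tx": 0.0133, "ty": -0.037, "tz": 0, "rx": 0, "ry": 0, "rz": 0, "fingers": 255}, {"tx": 0.0133, "ty": -0.037, "tz": 0, "rx": 0, "ry": 0, "rz": 0, "fingers": 255}, {"tx": 0.0133, "ty": -0.037, "tz": 0, "rx": 0, "ry": 0, "rz": 0, "fingers": 255}, {"tx": 0.0133, "ty": -0.037, "tz": 0, "rx": 0, "ry": 0, "rz": 0, "fingers": 255}, {"tx": 0.0133, "ty": -0.037, "tz": 0, "rx": 0, "ry": 0, "rz": 0, "fingers": 255}, {"tx": 0, "ty": 0, "tz": 0, "rx": 0, "ry": 0, "rz": 0, "fingers": 255}])

```text
time: 2.28
position: [0.506, -0.0726, 0.2094]
tool_rot: [[0.974, -0.226, 0.004], [-0.226, -0.974, 0.005], [0.003, -0.005, -1.0]]
force: [0.6, -0.1, 0.7]
opening: 0.0002
```

```bash
python3 st.py
```

```text
2.2833 [ 0.506  -0.0726  0.2094] F [ 0.5664 -0.1007  0.6726] M [ 0.0208 -0.0237 -0.0233] 0.00020901439063986474 xang -13.05010520385864 tilt [ 0.0037  0.0046 -1.    ]
nearleft lug tool delta [-0.0015 -0.184   0.1524]
nearleft tab tool delta [-0.0595 -0.1858  0.1643]
nearright lug tool delta [-0.0044  0.0089  0.1514]
nearright tab tool delta [-0.0625  0.0131  0.1632]
farleft lug tool delta [ 0.1184 -0.1823  0.1527]
farleft tab tool delta [ 0.0604 -0.184   0.1646]
farright lug tool delta [0.1156 0.0107 0.1517]
farright tab tool delta [0.0575 0.0149 0.1635]
```

Call:
carry_out(rows=[{"tx": 0, "ty": 0, "tz": 0.03, "rx": 0, "ry": 0, "rz": 0, "fingers": 255}, {"tx": 0, "ty": 0, "tz": 0.03, "rx": 0, "ry": 0, "rz": 0, "fingers": 255}, {"tx": 0, "ty": 0, "tz": 0.03, "rx": 0, "ry": 0, "rz": 0, "fingers": 255}, {"tx": 0, "ty": 0, "tz": 0.03, "rx": 0, "ry": 0, "rz": 0, "fingers": 255}, {"tx": 0, "ty": 0, "tz": 0, "rx": 0, "ry": 0, "rz": 0, "fingers": 255}, {"tx": 0, "ty": 0, "tz": 0, "rx": 0, "ry": 0, "rz": 0, "fingers": 255}, {"tx": 0, "ty": 0, "tz": 0, "rx": 0, "ry": 0, "rz": 0, "fingers": 255}])

```text
time: 2.87
position: [0.5029, -0.0814, 0.0903]
tool_rot: [[0.971, -0.237, 0.001], [-0.237, -0.971, -0.0], [0.001, -0.0, -1.0]]
force: [0.1, -1.1, 1.0]
opening: -0.0001
```

```bash
python3 st.py
python3 - <<'E'
from plant import optics
import cv2
d=optics.get_image('side');cv2.imwrite('pics/s1.png',cv2.resize(d['pixels'][120:370,160:460],None,fx=2.4,fy=2.4))
E
```

```text
2.8667 [ 0.5029 -0.0814  0.0903] F [ 0.1423 -1.1326  0.9713] M [ 0.0035 -0.0608  0.0141] -5.327949511994364e-05 xang -13.72256368802878 tilt [ 0.0015 -0.     -1.    ]
nearleft lug tool delta [-0.0024 -0.194   0.0324]
nearleft tab tool delta [-0.0604 -0.1952  0.0443]
nearright lug tool delta [-0.003  -0.001   0.0323]
nearright tab tool delta [-0.061   0.0038  0.0442]
farleft lug tool delta [ 0.1176 -0.1937  0.0326]
farleft tab tool delta [ 0.0596 -0.1948  0.0445]
farright lug tool delta [ 0.117  -0.0007  0.0325]
farright tab tool delta [0.059  0.0042 0.0444]
```

View pics/s1.png

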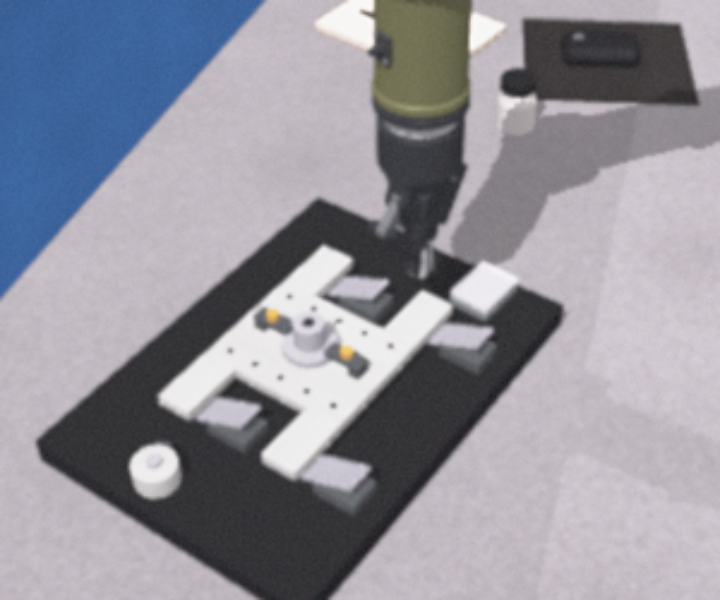

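The closed fingertips are at about (425,275) in this crop. That is just above the near right lug at about (425,300), as computed. I'm lowering onto it now.

Call:
carry_out(rows=[{"tx": -0.003, "ty": 0, "tz": 0.014, "rx": 0, "ry": 0, "rz": 0, "fingers": 255}, {"tx": 0, "ty": 0, "tz": 0.012, "rx": 0, "ry": 0, "rz": 0, "fingers": 255}, {"tx": 0, "ty": 0, "tz": 0.002, "rx": 0, "ry": 0, "rz": 0, "fingers": 255}, {"tx": 0, "ty": 0, "tz": 0.002, "rx": 0, "ry": 0, "rz": 0, "fingers": 255}, {"tx": 0, "ty": 0, "tz": 0.001, "rx": 0, "ry": 0, "rz": 0, "fingers": 255}, {"tx": 0, "ty": 0, "tz": 0, "rx": 0, "ry": 0, "rz": 0, "fingers": 255}, {"tx": 0, "ty": 0, "tz": 0, "rx": 0, "ry": 0, "rz": 0, "fingers": 255}])

```text
time: 3.5
position: [0.4997, -0.0806, 0.0588]
tool_rot: [[0.971, -0.238, 0.001], [-0.238, -0.971, -0.0], [0.001, -0.0, -1.0]]
force: [0.7, 0.9, 0.8]
opening: -0.0002
```

Call:
carry_out(rows=[{"tx": 0, "ty": 0, "tz": 0.001, "rx": 0, "ry": 0, "rz": 0, "fingers": 255}, {"tx": 0, "ty": 0, "tz": 0, "rx": 0, "ry": 0, "rz": 0, "fingers": 255}, {"tx": 0, "ty": 0, "tz": 0, "rx": 0, "ry": 0, "rz": 0, "fingers": 255}])

```text
time: 3.75
position: [0.4991, -0.0805, 0.0571]
tool_rot: [[0.971, -0.238, 0.0], [-0.238, -0.971, -0.0], [0.0, -0.0, -1.0]]
force: [0.3, 0.8, 0.5]
opening: -0.0003
```

Call:
carry_out(rows=[{"tx": 0, "ty": 0, "tz": 0.001, "rx": 0, "ry": 0, "rz": 0, "fingers": 255}, {"tx": 0, "ty": 0, "tz": 0, "rx": 0, "ry": 0, "rz": 0, "fingers": 255}, {"tx": 0, "ty": 0, "tz": 0, "rx": 0, "ry": 0, "rz": 0, "fingers": 255}])

```text
time: 4.0
position: [0.4991, -0.0805, 0.0559]
tool_rot: [[0.971, -0.238, -0.0], [-0.238, -0.971, 0.0], [-0.0, -0.0, -1.0]]
force: [-0.8, 0.3, -0.5]
opening: 0.0003
```

Call:
carry_out(rows=[{"tx": 0, "ty": 0, "tz": 0.001, "rx": 0, "ry": 0, "rz": 0, "fingers": 255}, {"tx": 0, "ty": 0, "tz": 0, "rx": 0, "ry": 0, "rz": 0, "fingers": 255}, {"tx": 0, "ty": 0, "tz": 0, "rx": 0, "ry": 0, "rz": 0, "fingers": 255}])

```text
time: 4.25
position: [0.499, -0.0805, 0.0549]
tool_rot: [[0.971, -0.238, -0.0], [-0.238, -0.971, 0.0], [-0.0, -0.0, -1.0]]
force: [-0.1, 0.1, -0.8]
opening: 0.0
```

Run:
```python
from plant import optics
from h import *
from plant import telemetry
p=telemetry.state()['position']
v=[]
for n,(x,y) in(('side',(270,130)),('top',(200,190))):
    d=optics.get_image(n);print(n,proj(d,p)-(x,y))
    v.append(cv2.resize(d['pixels'][y:y+150,x:x+130],None,fx=3,fy=3,interpolation=2))
cv2.imwrite('pics/s2.png',np.hstack(v))
```

```text
side [[ 64.88034937 121.44153408]]
top [[85.51104119 80.54821716]]
```

View pics/s2.png

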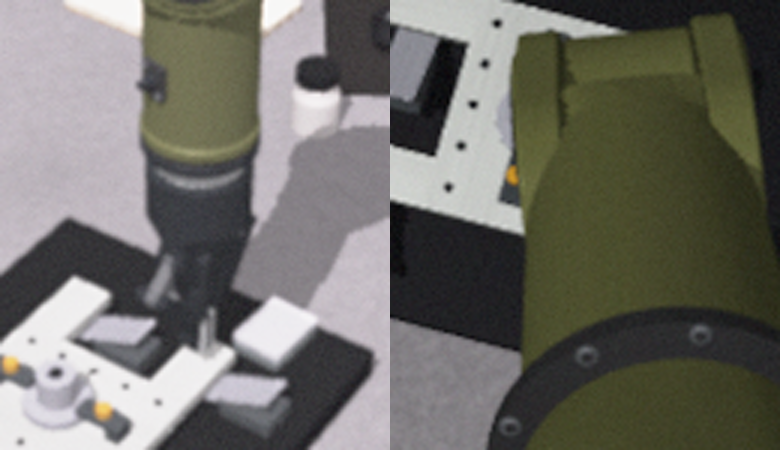

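The fingertips, at about (207,350) in the left pane, are at the lug's surface but show no force yet. I'll keep going down in 1 mm steps.

Call:
carry_out(rows=[{"tx": 0, "ty": 0, "tz": 0.001, "rx": 0, "ry": 0, "rz": 0, "fingers": 255}, {"tx": 0, "ty": 0, "tz": 0, "rx": 0, "ry": 0, "rz": 0, "fingers": 255}, {"tx": 0, "ty": 0, "tz": 0, "rx": 0, "ry": 0, "rz": 0, "fingers": 255}])

```text
time: 4.6
position: [0.499, -0.0805, 0.0539]
tool_rot: [[0.971, -0.238, -0.0], [-0.238, -0.971, 0.0], [-0.0, -0.0, -1.0]]
force: [-0.6, -0.3, -0.0]
opening: 0.0
```

Call:
carry_out(rows=[{"tx": 0, "ty": 0, "tz": 0.001, "rx": 0, "ry": 0, "rz": 0, "fingers": 255}, {"tx": 0, "ty": 0, "tz": 0, "rx": 0, "ry": 0, "rz": 0, "fingers": 255}, {"tx": 0, "ty": 0, "tz": 0, "rx": 0, "ry": 0, "rz": 0, "fingers": 255}])

```text
time: 4.85
position: [0.499, -0.0805, 0.0529]
tool_rot: [[0.971, -0.238, -0.0], [-0.238, -0.971, 0.0], [-0.0, -0.0, -1.0]]
force: [0.0, -0.0, -0.6]
opening: -0.0002
```

Call:
carry_out(rows=[{"tx": 0, "ty": 0, "tz": 0.001, "rx": 0, "ry": 0, "rz": 0, "fingers": 255}, {"tx": 0, "ty": 0, "tz": 0, "rx": 0, "ry": 0, "rz": 0, "fingers": 255}, {"tx": 0, "ty": 0, "tz": 0, "rx": 0, "ry": 0, "rz": 0, "fingers": 255}])

```text
time: 5.1
position: [0.4991, -0.0805, 0.0519]
tool_rot: [[0.971, -0.238, -0.0], [-0.238, -0.971, 0.0], [-0.0, -0.0, -1.0]]
force: [-0.4, 0.2, 0.2]
opening: 0.0003
```

Call:
carry_out(rows=[{"tx": 0, "ty": 0, "tz": 0.001, "rx": 0, "ry": 0, "rz": 0, "fingers": 255}, {"tx": 0, "ty": 0, "tz": 0, "rx": 0, "ry": 0, "rz": 0, "fingers": 255}, {"tx": 0, "ty": 0, "tz": 0, "rx": 0, "ry": 0, "rz": 0, "fingers": 255}])

```text
time: 5.35
position: [0.4991, -0.0805, 0.0509]
tool_rot: [[0.971, -0.238, -0.0], [-0.238, -0.971, 0.0], [-0.0, -0.0, -1.0]]
force: [0.1, -0.1, -0.6]
opening: -0.0004
```

Run:
```python
from plant import optics
from h import *
d=optics.get_image('side')
cv2.imwrite('pics/s3.png',cv2.resize(d['pixels'][200:300,290:400],None,fx=6,fy=6,interpolation=2))
```

```text
(no output)
```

View pics/s3.png

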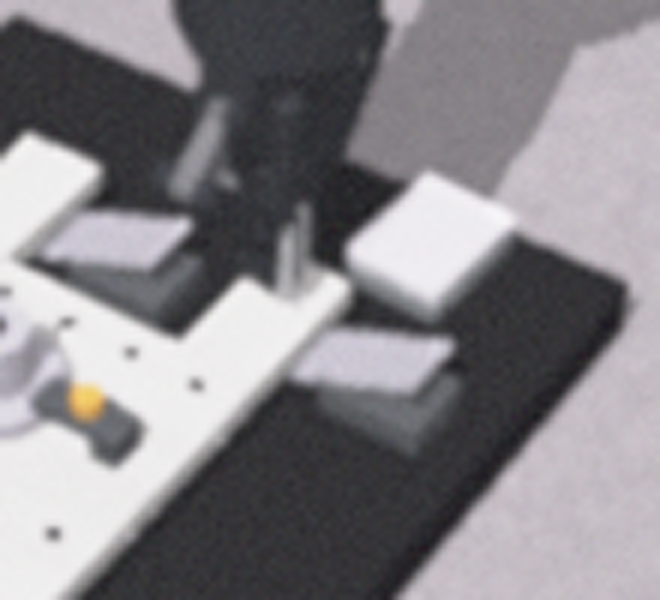

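Run:
```python
from plant import optics,telemetry
from h import *
from sc import *
d=optics.get_image('side')
s=telemetry.state();p=s['position'];R=s['tool_rot'];print(p,s['force'],s['time'])
for z in(.051,.058,.064,.07): print(z,(proj(d,[p[0],p[1],z])-[290,200]+.5)*6, ((ray(d,[(338,249.3)],z)[0]-p)@R).round(4))
np.set_printoptions(precision=1,suppress=True)
for k in L: print(k,(proj(d,np.r_[L[k],.058])-[290,200]+.5)*6)
print(s['joint_efforts'])
```

```text
[ 0.49910464 -0.08049208  0.05098711] [ 0.72216898 -0.66942781  0.40923724] 5.45
0.051 [[272.02468977 318.85640525]] [ 0.      0.0134 -0.    ]
0.058 [[272.23202065 305.79714691]] [-0.0039  0.0073 -0.007 ]
0.064 [[272.41069891 294.51946922]] [-0.0072  0.002  -0.013 ]
0.07 [[272.59027343 283.16347949]] [-0.0105 -0.0033 -0.019 ]
nearleft [[-31.9 619. ]]
nearright [[262.9 312.5]]
farleft [[-292.2  475.5]]
farright [[ 12.9 194.9]]
[ -0.  -53.9  -2.4 -15.9   0.    0.   -0. ]
```

Call:
carry_out(rows=[{"tx": 0, "ty": 0, "tz": 0.001, "rx": 0, "ry": 0, "rz": 0, "fingers": 255}, {"tx": 0, "ty": 0, "tz": 0, "rx": 0, "ry": 0, "rz": 0, "fingers": 255}, {"tx": 0, "ty": 0, "tz": 0, "rx": 0, "ry": 0, "rz": 0, "fingers": 255}])

```text
time: 5.7
position: [0.4991, -0.0805, 0.0499]
tool_rot: [[0.971, -0.238, -0.0], [-0.238, -0.971, 0.0], [-0.0, -0.0, -1.0]]
force: [-0.2, -1.7, -0.9]
opening: 0.0
```

Call:
carry_out(rows=[{"tx": 0, "ty": 0, "tz": 0.001, "rx": 0, "ry": 0, "rz": 0, "fingers": 255}, {"tx": 0, "ty": 0, "tz": 0, "rx": 0, "ry": 0, "rz": 0, "fingers": 255}, {"tx": 0, "ty": 0, "tz": 0, "rx": 0, "ry": 0, "rz": 0, "fingers": 255}])

```text
time: 5.95
position: [0.4991, -0.0805, 0.0489]
tool_rot: [[0.971, -0.238, -0.0], [-0.238, -0.971, 0.0], [-0.0, -0.0, -1.0]]
force: [-0.1, -0.2, -0.4]
opening: -0.0001
```

Call:
carry_out(rows=[{"tx": 0, "ty": 0, "tz": 0.001, "rx": 0, "ry": 0, "rz": 0, "fingers": 255}, {"tx": 0, "ty": 0, "tz": 0, "rx": 0, "ry": 0, "rz": 0, "fingers": 255}, {"tx": 0, "ty": 0, "tz": 0, "rx": 0, "ry": 0, "rz": 0, "fingers": 255}])

```text
time: 6.2
position: [0.4991, -0.0805, 0.0479]
tool_rot: [[0.971, -0.238, -0.0], [-0.238, -0.971, 0.0], [-0.0, -0.0, -1.0]]
force: [0.3, -0.1, 0.0]
opening: 0.0001
```

Run:
```python
from plant import optics
from h import *
d=optics.get_image('side')
cv2.imwrite('pics/s4.png',cv2.resize(d['pixels'][190:270,290:390],None,fx=7.5,fy=7.5,interpolation=2))
```

```text
(no output)
```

View pics/s4.png

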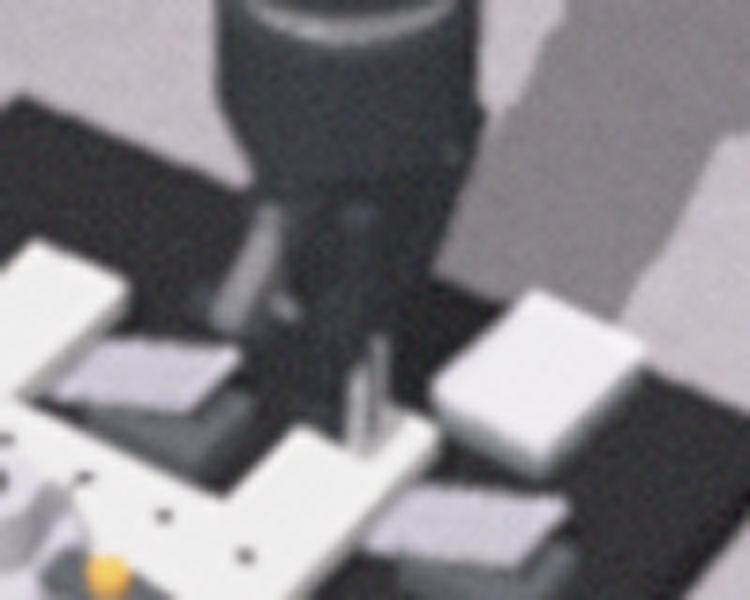

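Call:
carry_out(rows=[{"tx": 0, "ty": 0, "tz": 0.001, "rx": 0, "ry": 0, "rz": 0, "fingers": 255}, {"tx": 0, "ty": 0, "tz": 0, "rx": 0, "ry": 0, "rz": 0, "fingers": 255}, {"tx": 0, "ty": 0, "tz": 0, "rx": 0, "ry": 0, "rz": 0, "fingers": 255}])

```text
time: 6.5
position: [0.4991, -0.0805, 0.047]
tool_rot: [[0.971, -0.238, -0.0], [-0.238, -0.971, 0.0], [-0.0, -0.0, -1.0]]
force: [0.2, 0.4, -0.4]
opening: -0.0003
```

Call:
carry_out(rows=[{"tx": 0, "ty": 0, "tz": 0.001, "rx": 0, "ry": 0, "rz": 0, "fingers": 255}, {"tx": 0, "ty": 0, "tz": 0, "rx": 0, "ry": 0, "rz": 0, "fingers": 255}, {"tx": 0, "ty": 0, "tz": 0, "rx": 0, "ry": 0, "rz": 0, "fingers": 255}])

```text
time: 6.75
position: [0.499, -0.0805, 0.0459]
tool_rot: [[0.971, -0.238, -0.0], [-0.238, -0.971, 0.0], [-0.0, -0.0, -1.0]]
force: [0.1, 0.6, -0.3]
opening: 0.0003
```

Run:
```python
from plant import optics,telemetry
from h import *
d=optics.get_image('side')
a=d['pixels'];import pickle
b=pickle.load(open('side.pkl','rb'))['pixels']
v=np.hstack([cv2.resize(q[200:280,300:365],None,fx=6,fy=6,interpolation=2) for q in(b,a)])
cv2.imwrite('pics/s5.png',v)
s=telemetry.state();print(s['position'],s['force'],s['joint_efforts'])
```

```text
[ 0.49906501 -0.08054068  0.04596763] [-0.54371114  0.30486377  0.62421105] [-7.32935168e-04 -5.41302967e+01 -2.33098492e+00 -1.55672675e+01
  1.02888211e-02 -1.63931167e-03 -1.48601681e-03]
```

View pics/s5.png

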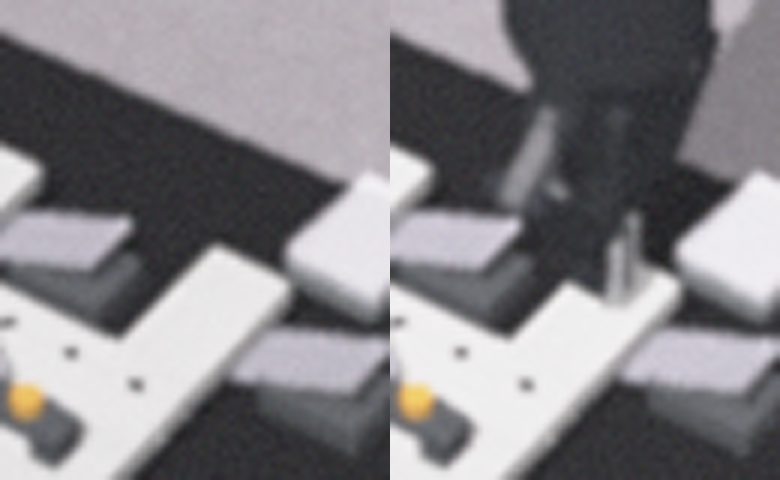

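Call:
carry_out(rows=[{"tx": 0, "ty": 0, "tz": 0.001, "rx": 0, "ry": 0, "rz": 0, "fingers": 255}, {"tx": 0, "ty": 0, "tz": 0, "rx": 0, "ry": 0, "rz": 0, "fingers": 255}, {"tx": 0, "ty": 0, "tz": 0, "rx": 0, "ry": 0, "rz": 0, "fingers": 255}])

```text
time: 7.05
position: [0.4991, -0.0805, 0.0449]
tool_rot: [[0.971, -0.238, -0.0], [-0.238, -0.971, 0.0], [-0.0, -0.0, -1.0]]
force: [0.4, 0.4, 0.3]
opening: -0.0001
```

Call:
carry_out(rows=[{"tx": 0, "ty": 0, "tz": 0.001, "rx": 0, "ry": 0, "rz": 0, "fingers": 255}, {"tx": 0, "ty": 0, "tz": 0, "rx": 0, "ry": 0, "rz": 0, "fingers": 255}, {"tx": 0, "ty": 0, "tz": 0, "rx": 0, "ry": 0, "rz": 0, "fingers": 255}])

```text
time: 7.3
position: [0.4991, -0.0805, 0.0439]
tool_rot: [[0.971, -0.238, -0.0], [-0.238, -0.971, 0.0], [-0.0, -0.0, -1.0]]
force: [0.5, -0.4, 0.4]
opening: 0.0002
```

Call:
carry_out(rows=[{"tx": 0, "ty": 0, "tz": 0.001, "rx": 0, "ry": 0, "rz": 0, "fingers": 255}, {"tx": 0, "ty": 0, "tz": 0, "rx": 0, "ry": 0, "rz": 0, "fingers": 255}, {"tx": 0, "ty": 0, "tz": 0, "rx": 0, "ry": 0, "rz": 0, "fingers": 255}])

```text
time: 7.55
position: [0.4991, -0.0805, 0.0429]
tool_rot: [[0.971, -0.238, -0.0], [-0.238, -0.971, 0.0], [-0.0, -0.0, -1.0]]
force: [0.3, -0.9, -0.2]
opening: -0.0001
```

Run:
```python
from plant import optics,telemetry
from h import *
import pickle
d=optics.get_image('side');a=d['pixels'];b=pickle.load(open('side.pkl','rb'))['pixels']
p=telemetry.state()['position']
df=np.abs(a.astype(int)-b).max(2).astype(np.uint8)
m=cv2.morphologyEx((df>35).astype(np.uint8),cv2.MORPH_OPEN,np.ones((2,2)))
ys,xs=np.nonzero(m[225:275,310:355]); o=np.argsort(-ys)[:25]; print([(int(xs[i]+310),int(ys[i]+225)) for i in o])
v=np.hstack([cv2.resize(q[210:270,305:357],None,fx=7.5,fy=7.5,interpolation=0) for q in(a,cv2.merge([m*255]*3))])
u=(proj(d,p)[0]-[305,210]+.5)*7.5; cv2.circle(v,(int(u[0]),int(u[1])),4,(0,0,255),-1);print(proj(d,p))
cv2.imwrite('pics/s6.png',v)
```

```text
[(338, 252), (339, 252), (337, 252), (334, 251), (335, 251), (337, 251), (340, 251), (338, 251), (339, 251), (336, 251), (333, 250), (332, 250), (337, 250), (336, 250), (334, 250), (335, 250), (340, 250), (339, 250), (341, 250), (338, 250), (338, 249), (339, 249), (340, 249), (342, 249), (337, 249)]
[[334.81459864 255.11011316]]
```

View pics/s6.png

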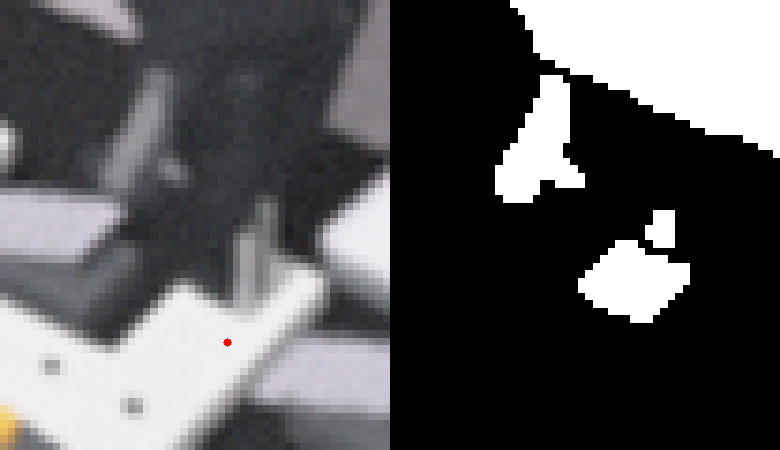

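Call:
carry_out(rows=[{"tx": 0, "ty": 0, "tz": 0.001, "rx": 0, "ry": 0, "rz": 0, "fingers": 255}, {"tx": 0, "ty": 0, "tz": 0, "rx": 0, "ry": 0, "rz": 0, "fingers": 255}, {"tx": 0, "ty": 0, "tz": 0, "rx": 0, "ry": 0, "rz": 0, "fingers": 255}])

```text
time: 7.85
position: [0.4991, -0.0805, 0.0419]
tool_rot: [[0.971, -0.238, -0.0], [-0.238, -0.971, 0.0], [-0.0, -0.0, -1.0]]
force: [0.2, -0.1, -0.4]
opening: -0.0005
```

Call:
carry_out(rows=[{"tx": 0, "ty": 0, "tz": 0.001, "rx": 0, "ry": 0, "rz": 0, "fingers": 255}, {"tx": 0, "ty": 0, "tz": 0, "rx": 0, "ry": 0, "rz": 0, "fingers": 255}, {"tx": 0, "ty": 0, "tz": 0, "rx": 0, "ry": 0, "rz": 0, "fingers": 255}])

```text
time: 8.1
position: [0.4991, -0.0805, 0.0409]
tool_rot: [[0.971, -0.238, -0.0], [-0.238, -0.971, 0.0], [-0.0, -0.0, -1.0]]
force: [0.5, -0.6, -0.7]
opening: -0.0
```

```bash
cat > tip.py <<'E'
from plant import optics,telemetry
from h import *
import pickle,sys
d=optics.get_image('side');a=d['pixels'];b=pickle.load(open('side.pkl','rb'))['pixels']
s=telemetry.state();p=s['position'];R=s['tool_rot'];print(p,s['force'])
v=np.hstack([cv2.resize(q[210:270,305:357],None,fx=7.5,fy=7.5,interpolation=0) for q in(a,)])
def D(o,col):
    u=(proj(d,p+R@np.array(o))[0]-[305,210]+.5)*7.5; cv2.circle(v,(int(u[0]),int(u[1])),2,col,-1)
for z,c in((0,(0,0,255)),(-.013,(0,255,0)),(-.019,(255,0,0))):
    for sx in(-1,1):
        for sy in(-1,1): D((sx*.011,sy*.008,z),c)
cv2.imwrite('pics/'+sys.argv[1],v)
E
python3 tip.py s7.png
```

```text
[ 0.49908762 -0.08047468  0.04096486] [ 0.79111414 -0.34802689  0.94225648]
```

View pics/s7.png

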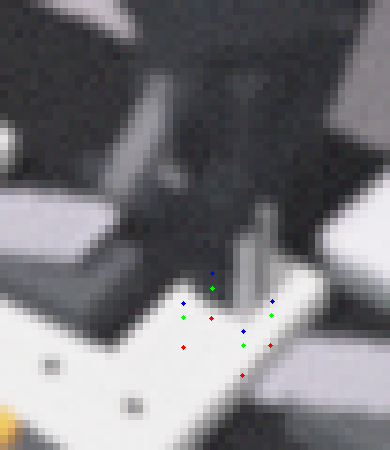

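Run:
```python
from h import *; from sc import *
import pickle
d=pickle.load(open('side.pkl','rb'))
px=np.array([(185,285),(243,320),(272,270)])/7.5+[305,210]-.5
for z in(.058,.064,.07):
    r=ray(d,px,z)[:,:2]-L['nearright'];print(z,np.c_[r@ex,r@ey].round(4).tolist())
```

```text
0.058 [[0.0155, -0.0059], [-0.0079, -0.003], [-0.0031, -0.0267]]
0.064 [[0.012, -0.0007], [-0.0112, 0.0022], [-0.0065, -0.0213]]
0.07 [[0.0085, 0.0045], [-0.0145, 0.0074], [-0.0098, -0.0159]]
```

Call:
carry_out(rows=[{"tx": 0, "ty": 0, "tz": 0.001, "rx": 0, "ry": 0, "rz": 0, "fingers": 255}, {"tx": 0, "ty": 0, "tz": 0, "rx": 0, "ry": 0, "rz": 0, "fingers": 255}, {"tx": 0, "ty": 0, "tz": 0, "rx": 0, "ry": 0, "rz": 0, "fingers": 255}])

```text
time: 8.4
position: [0.4991, -0.0805, 0.0399]
tool_rot: [[0.971, -0.238, -0.0], [-0.238, -0.971, 0.0], [-0.0, -0.0, -1.0]]
force: [-0.3, 0.4, -0.4]
opening: -0.0
```

Call:
carry_out(rows=[{"tx": 0, "ty": 0, "tz": 0.001, "rx": 0, "ry": 0, "rz": 0, "fingers": 255}, {"tx": 0, "ty": 0, "tz": 0, "rx": 0, "ry": 0, "rz": 0, "fingers": 255}, {"tx": 0, "ty": 0, "tz": 0, "rx": 0, "ry": 0, "rz": 0, "fingers": 255}])

```text
time: 8.65
position: [0.4991, -0.0805, 0.0389]
tool_rot: [[0.971, -0.238, -0.0], [-0.238, -0.971, 0.0], [-0.0, -0.0, -1.0]]
force: [0.0, 0.0, 0.9]
opening: -0.0003
```

```bash
python3 tip.py s8.png
```

```text
[ 0.49907339 -0.08049417  0.03896896] [ 0.18985648 -0.20058122 -0.26042999]
```

View pics/s8.png

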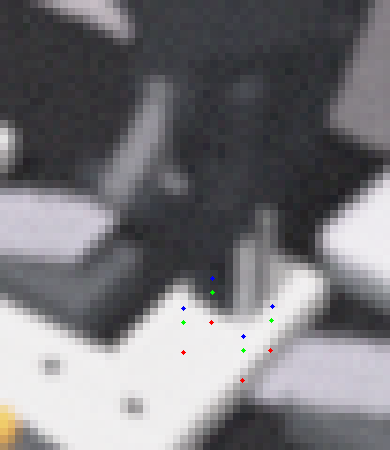

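Call:
carry_out(rows=[{"tx": 0, "ty": 0, "tz": 0.001, "rx": 0, "ry": 0, "rz": 0, "fingers": 255}, {"tx": 0, "ty": 0, "tz": 0.001, "rx": 0, "ry": 0, "rz": 0, "fingers": 255}, {"tx": 0, "ty": 0, "tz": 0, "rx": 0, "ry": 0, "rz": 0, "fingers": 255}])

```text
time: 8.95
position: [0.499, -0.0805, 0.0368]
tool_rot: [[0.971, -0.238, -0.0], [-0.238, -0.971, 0.0], [-0.0, -0.0, -1.0]]
force: [0.6, -0.7, -0.4]
opening: -0.0001
```

Call:
carry_out(rows=[{"tx": 0, "ty": 0, "tz": 0.001, "rx": 0, "ry": 0, "rz": 0, "fingers": 255}, {"tx": 0, "ty": 0, "tz": 0.001, "rx": 0, "ry": 0, "rz": 0, "fingers": 255}, {"tx": 0, "ty": 0, "tz": 0, "rx": 0, "ry": 0, "rz": 0, "fingers": 255}])

```text
time: 9.2
position: [0.4992, -0.0805, 0.0357]
tool_rot: [[0.971, -0.238, 0.0], [-0.238, -0.971, -0.0], [0.001, 0.0, -1.0]]
force: [-2.7, -0.3, 9.8]
opening: 0.0002
```

```bash
python3 tip.py s9.png
```

```text
[ 0.49918586 -0.08052396  0.03576077] [-2.51162216  0.20034675  9.96272156]
```

View pics/s9.png

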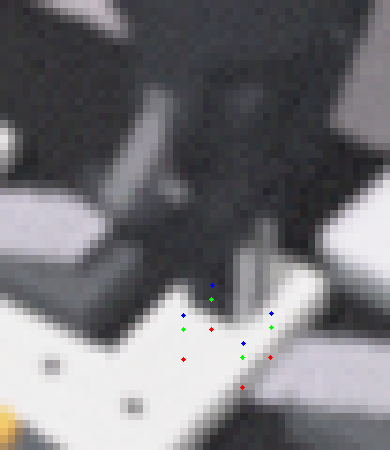

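Run:
```python
from h import *
import pickle
d=pickle.load(open('side.pkl','rb'));a=d['pixels']
v=cv2.resize(a[20:140,490:590],None,fx=5,fy=5,interpolation=2)
R=np.array([[.969,.247,0],[.247,-.969,0],[0,0,-1]])
for o,c in(((0,0,0),(0,0,255)),((0,.0425,-.013),(0,255,0)),((0,-.0425,-.013),(0,255,0)),((0,0,-.073),(255,0,0))):
    u=(proj(d,np.array([.1543,-.6053,.2085])+R@np.array(o))[0]-[490,20]+.5)*5; cv2.circle(v,(int(u[0]),int(u[1])),4,c,-1)
cv2.imwrite('pics/st0.png',v)
```

```text
(no output)
```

View pics/st0.png

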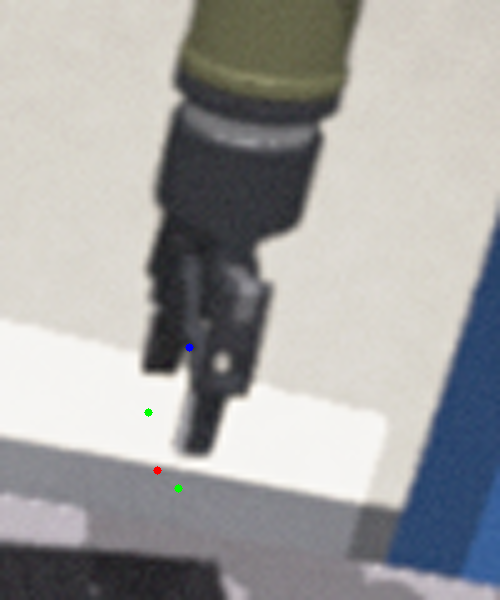

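```bash
python3 - <<'E'
from h import *
import pickle
ds=pickle.load(open('side.pkl','rb'));dt=pickle.load(open('top.pkl','rb'))
print(proj(ds,[0,0,0]),proj(ds,[0,0,.02]),proj(dt,[0,0,0]))
# slab corners from top view
print(ray(dt,[(177,143),(362,190),(331,328),(133,277)],.03).round(4))
print(ray(ds,[(293,204),(394,249),(287,378),(178,306)],.03).round(4))
E
python3 - <<'E'
import sys
sys.path.insert(0,'.')
import plant,inspect
print(dir(plant.telemetry))
E
```

```text
[[548.92464547 353.96149759]] [[551.87681216 348.27531572]] [[241.52284338 519.65680501]]
[[ 0.7807  0.1642  0.03  ]
 [ 0.6812 -0.2439  0.03  ]
 [ 0.3835 -0.1765  0.03  ]
 [ 0.4835  0.2386  0.03  ]]
[[ 0.6714 -0.236   0.03  ]
 [ 0.3776 -0.1616  0.03  ]
 [ 0.4767  0.2519  0.03  ]
 [ 0.7685  0.1734  0.03  ]]
['__class__', '__delattr__', '__dict__', '__dir__', '__doc__', '__eq__', '__format__', '__ge__', '__getattribute__', '__getstate__', '__gt__', '__hash__', '__init__', '__init_subclass__', '__le__', '__lt__', '__module__', '__ne__', '__new__', '__reduce__', '__reduce_ex__', '__repr__', '__setattr__', '__sizeof__', '__str__', '__subclasshook__', '__weakref__', 'state']
```

```bash
python3 -c "
import cv2;a=cv2.imread('pics/side0.png');cv2.imwrite('pics/b.png',cv2.resize(a[280:420,470:630],None,fx=4,fy=4))"
```

```text
(no output)
```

View pics/b.png

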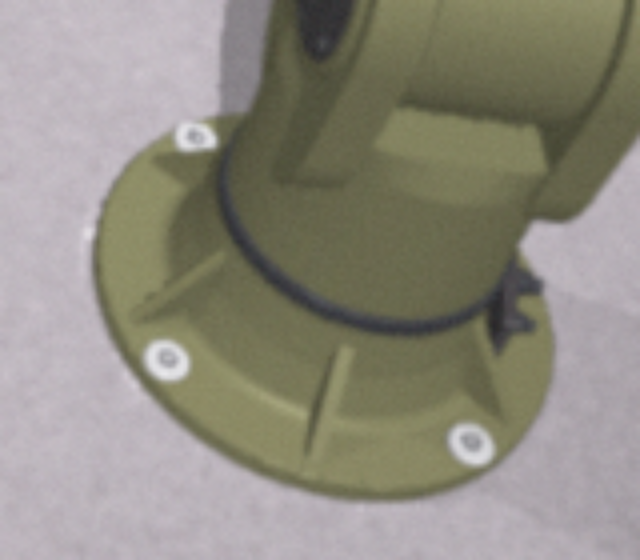

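Contact came at a reported z of 36 mm, so the true fingertip is about 22 mm behind the reported TCP. The start picture shows the same 22 mm. I'll use heights relative to contact from here and push a little harder on this lug.

Call:
carry_out(rows=[{"tx": 0, "ty": 0, "tz": 0.001, "rx": 0, "ry": 0, "rz": 0, "fingers": 255}, {"tx": 0, "ty": 0, "tz": 0, "rx": 0, "ry": 0, "rz": 0, "fingers": 255}, {"tx": 0, "ty": 0, "tz": 0, "rx": 0, "ry": 0, "rz": 0, "fingers": 255}])

```text
time: 9.5
position: [0.4992, -0.0805, 0.0356]
tool_rot: [[0.971, -0.238, 0.001], [-0.238, -0.971, -0.001], [0.001, 0.001, -1.0]]
force: [-5.9, 1.9, 21.1]
opening: -0.0001
```

```bash
python3 tip.py s10.png; python3 st.py|head -1
python3 - <<'E'
from plant import optics
import cv2
for n in('side','top'):
    d=optics.get_image(n);cv2.imwrite(f'pics/{n}_c.png',d['pixels'][100:400,100:500])
E
```

```text
[ 0.49921978 -0.08055208  0.03564726] [-5.39173574  0.98127718 21.93668894]
9.55 [ 0.4992 -0.0806  0.0356] F [-5.3917  0.9813 21.9367] M [0.1295 1.2044 0.0583] -0.00019653191281015099 xang -13.76556848050611 tilt [ 0.0011 -0.0008 -1.    ]
```

View pics/side_c.png

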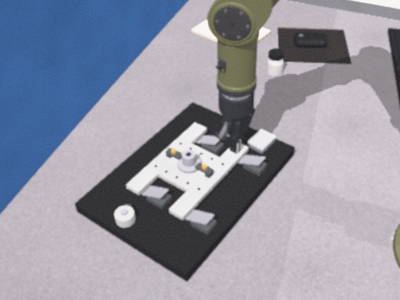

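View pics/top_c.png

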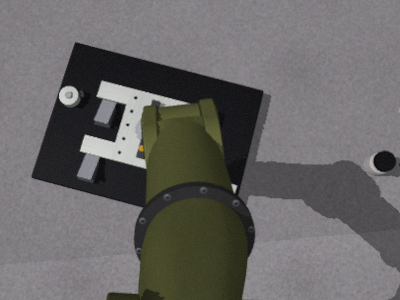

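Near right is solid: 22 N moves it only about 0.1 mm. Next is far right.

Call:
carry_out(rows=[{"tx": 0, "ty": 0, "tz": -0.004, "rx": 0, "ry": 0, "rz": 0, "fingers": 255}, {"tx": 0, "ty": 0, "tz": -0.028, "rx": 0, "ry": 0, "rz": 0, "fingers": 255}, {"tx": 0.03, "ty": 0, "tz": 0, "rx": 0, "ry": 0, "rz": 0, "fingers": 255}, {"tx": 0.03, "ty": 0, "tz": 0, "rx": 0, "ry": 0, "rz": 0, "fingers": 255}, {"tx": 0.03, "ty": 0, "tz": 0, "rx": 0, "ry": 0, "rz": 0, "fingers": 255}, {"tx": 0.03, "ty": 0, "tz": 0, "rx": 0, "ry": 0, "rz": 0, "fingers": 255}, {"tx": 0, "ty": 0, "tz": 0, "rx": 0, "ry": 0, "rz": 0, "fingers": 255}, {"tx": 0, "ty": 0, "tz": 0, "rx": 0, "ry": 0, "rz": 0, "fingers": 255}, {"tx": 0, "ty": 0, "tz": 0.012, "rx": 0, "ry": 0, "rz": 0, "fingers": 255}, {"tx": 0, "ty": 0, "tz": 0.01, "rx": 0, "ry": 0, "rz": 0, "fingers": 255}, {"tx": 0, "ty": 0, "tz": 0, "rx": 0, "ry": 0, "rz": 0, "fingers": 255}, {"tx": 0, "ty": 0, "tz": 0, "rx": 0, "ry": 0, "rz": 0, "fingers": 255}])

```text
time: 10.65
position: [0.614, -0.1088, 0.0428]
tool_rot: [[0.971, -0.238, -0.003], [-0.238, -0.971, 0.0], [-0.003, 0.0, -1.0]]
force: [-0.7, 0.6, -0.1]
opening: -0.0003
```

```bash
python3 st.py;python3 - <<'E'
from plant import optics
import cv2
d=optics.get_image('side');cv2.imwrite('pics/s11.png',cv2.resize(d['pixels'][170:330,220:400],None,fx=4.3,fy=4.3,interpolation=2)[:600])
E
```

```text
10.65 [ 0.614  -0.1088  0.0428] F [-0.6722  0.5707 -0.1204] M [0.0473 0.0594 0.006 ] -0.00028260292925536343 xang -13.742070883777735 tilt [-0.0028  0.0003 -1.    ]
nearleft lug tool delta [-0.1169 -0.1942 -0.0149]
nearleft tab tool delta [-0.1749 -0.1954 -0.0027]
nearright lug tool delta [-0.1175 -0.0012 -0.0148]
nearright tab tool delta [-0.1755  0.0036 -0.0027]
farleft lug tool delta [ 0.0031 -0.1939 -0.0152]
farleft tab tool delta [-0.0549 -0.1951 -0.0031]
farright lug tool delta [ 0.0025 -0.0009 -0.0152]
farright tab tool delta [-0.0555  0.0039 -0.003 ]
```

View pics/s11.png

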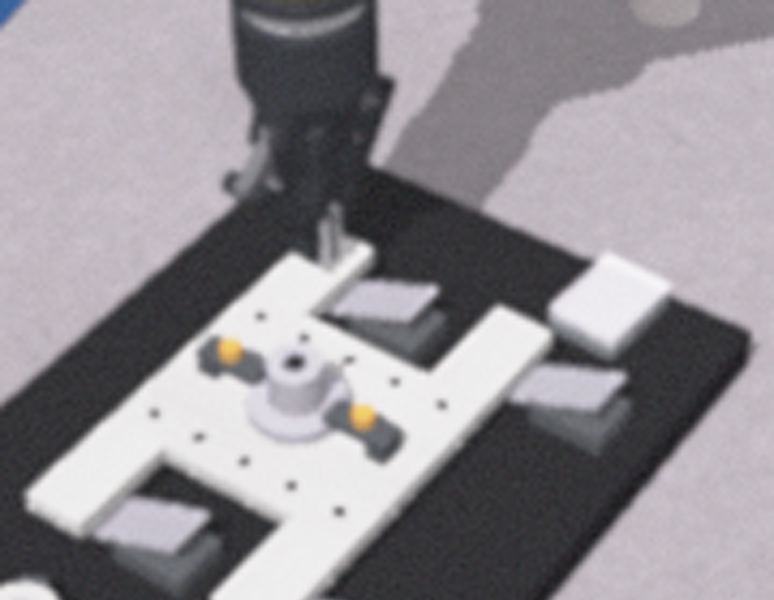

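The fingertips are over the far right lug, at about (330,265), and the plate looks unmoved.

Call:
carry_out(rows=[{"tx": 0.001, "ty": 0, "tz": 0.002, "rx": 0, "ry": 0, "rz": 0, "fingers": 255}, {"tx": 0.001, "ty": 0, "tz": 0.002, "rx": 0, "ry": 0, "rz": 0, "fingers": 255}, {"tx": 0, "ty": 0, "tz": 0.001, "rx": 0, "ry": 0, "rz": 0, "fingers": 255}, {"tx": 0, "ty": 0, "tz": 0.001, "rx": 0, "ry": 0, "rz": 0, "fingers": 255}, {"tx": 0, "ty": 0, "tz": 0, "rx": 0, "ry": 0, "rz": 0, "fingers": 255}, {"tx": 0, "ty": 0, "tz": 0, "rx": 0, "ry": 0, "rz": 0, "fingers": 255}])

```text
time: 11.2
position: [0.6176, -0.1095, 0.038]
tool_rot: [[0.971, -0.238, -0.0], [-0.238, -0.971, 0.0], [-0.0, -0.0, -1.0]]
force: [0.4, -0.1, 0.3]
opening: -0.0
```

Call:
carry_out(rows=[{"tx": 0, "ty": 0, "tz": 0.001, "rx": 0, "ry": 0, "rz": 0, "fingers": 255}, {"tx": 0, "ty": 0, "tz": 0, "rx": 0, "ry": 0, "rz": 0, "fingers": 255}, {"tx": 0, "ty": 0, "tz": 0, "rx": 0, "ry": 0, "rz": 0, "fingers": 255}])

```text
time: 11.45
position: [0.6176, -0.1095, 0.037]
tool_rot: [[0.971, -0.238, -0.0], [-0.238, -0.971, 0.0], [-0.0, -0.0, -1.0]]
force: [-0.3, -0.2, -0.1]
opening: -0.0
```

Call:
carry_out(rows=[{"tx": 0, "ty": 0, "tz": 0.001, "rx": 0, "ry": 0, "rz": 0, "fingers": 255}, {"tx": 0, "ty": 0, "tz": 0, "rx": 0, "ry": 0, "rz": 0, "fingers": 255}, {"tx": 0, "ty": 0, "tz": 0, "rx": 0, "ry": 0, "rz": 0, "fingers": 255}])

```text
time: 11.7
position: [0.6176, -0.1095, 0.036]
tool_rot: [[0.971, -0.238, -0.0], [-0.238, -0.971, 0.0], [-0.0, -0.0, -1.0]]
force: [-0.2, -0.4, 0.3]
opening: -0.0003
```

Call:
carry_out(rows=[{"tx": 0, "ty": 0, "tz": 0.001, "rx": 0, "ry": 0, "rz": 0, "fingers": 255}, {"tx": 0, "ty": 0, "tz": 0, "rx": 0, "ry": 0, "rz": 0, "fingers": 255}, {"tx": 0, "ty": 0, "tz": 0, "rx": 0, "ry": 0, "rz": 0, "fingers": 255}])

```text
time: 11.95
position: [0.6177, -0.1095, 0.0359]
tool_rot: [[0.971, -0.238, 0.0], [-0.238, -0.971, -0.0], [0.001, 0.0, -1.0]]
force: [-2.7, 0.7, 6.7]
opening: -0.0001
```

Call:
carry_out(rows=[{"tx": 0, "ty": 0, "tz": 0.001, "rx": 0, "ry": 0, "rz": 0, "fingers": 255}, {"tx": 0, "ty": 0, "tz": 0, "rx": 0, "ry": 0, "rz": 0, "fingers": 255}, {"tx": 0, "ty": 0, "tz": 0, "rx": 0, "ry": 0, "rz": 0, "fingers": 255}])

```text
time: 12.2
position: [0.6177, -0.1095, 0.0358]
tool_rot: [[0.971, -0.238, 0.001], [-0.238, -0.971, -0.001], [0.001, 0.0, -1.0]]
force: [-5.6, 1.0, 14.8]
opening: -0.0002
```

Far right is solid too: 15 N moves it 0.1–0.2 mm. Next is far left, passing over at height.

Call:
carry_out(rows=[{"tx": 0, "ty": 0, "tz": -0.004, "rx": 0, "ry": 0, "rz": 0, "fingers": 255}, {"tx": 0, "ty": 0, "tz": -0.028, "rx": 0, "ry": 0, "rz": 0, "fingers": 255}, {"tx": 0, "ty": 0, "tz": -0.03, "rx": 0, "ry": 0, "rz": 0, "fingers": 255}, {"tx": 0, "ty": -0.0386, "tz": 0, "rx": 0, "ry": 0, "rz": 0, "fingers": 255}, {"tx": 0, "ty": -0.0386, "tz": 0, "rx": 0, "ry": 0, "rz": 0, "fingers": 255}, {"tx": 0, "ty": -0.0386, "tz": 0, "rx": 0, "ry": 0, "rz": 0, "fingers": 255}, {"tx": 0, "ty": -0.0386, "tz": 0, "rx": 0, "ry": 0, "rz": 0, "fingers": 255}, {"tx": 0, "ty": -0.0386, "tz": 0, "rx": 0, "ry": 0, "rz": 0, "fingers": 255}, {"tx": 0, "ty": 0, "tz": 0, "rx": 0, "ry": 0, "rz": 0, "fingers": 255}, {"tx": 0, "ty": 0, "tz": 0, "rx": 0, "ry": 0, "rz": 0, "fingers": 255}, {"tx": 0, "ty": 0, "tz": 0, "rx": 0, "ry": 0, "rz": 0, "fingers": 255}])

```text
time: 13.12
position: [0.6633, 0.0776, 0.0957]
tool_rot: [[0.971, -0.237, -0.001], [-0.237, -0.971, -0.001], [-0.0, 0.001, -1.0]]
force: [-0.5, -1.3, 0.1]
opening: 0.0
```

```bash
python3 st.py
```

```text
13.1167 [0.6633 0.0776 0.0957] F [-0.5059 -1.2534  0.1356] M [-0.0518 -0.0009 -0.0364] 7.004183393647913e-06 xang -13.731604837241584 tilt [-0.0006 -0.0009 -1.    ]
nearleft lug tool delta [-0.1205 -0.0016  0.0377]
nearleft tab tool delta [-0.1785 -0.0028  0.0497]
nearright lug tool delta [-0.121   0.1914  0.0379]
nearright tab tool delta [-0.1791  0.1962  0.0499]
farleft lug tool delta [-0.0005 -0.0012  0.0377]
farleft tab tool delta [-0.0585 -0.0024  0.0497]
farright lug tool delta [-0.001   0.1918  0.0378]
farright tab tool delta [-0.0591  0.1966  0.0499]
```

Call:
carry_out(rows=[{"tx": 0, "ty": 0, "tz": 0.028, "rx": 0, "ry": 0, "rz": 0, "fingers": 255}, {"tx": 0, "ty": 0, "tz": 0.022, "rx": 0, "ry": 0, "rz": 0, "fingers": 255}, {"tx": 0, "ty": 0, "tz": 0.005, "rx": 0, "ry": 0, "rz": 0, "fingers": 255}, {"tx": 0, "ty": 0, "tz": 0.002, "rx": 0, "ry": 0, "rz": 0, "fingers": 255}, {"tx": 0, "ty": 0, "tz": 0, "rx": 0, "ry": 0, "rz": 0, "fingers": 255}, {"tx": 0, "ty": 0, "tz": 0, "rx": 0, "ry": 0, "rz": 0, "fingers": 255}])

```text
time: 13.62
position: [0.6644, 0.0773, 0.0403]
tool_rot: [[0.971, -0.239, 0.002], [-0.239, -0.971, 0.0], [0.002, -0.001, -1.0]]
force: [-0.2, 0.9, 0.4]
opening: -0.0001
```

Call:
carry_out(rows=[{"tx": 0, "ty": 0, "tz": 0.001, "rx": 0, "ry": 0, "rz": 0, "fingers": 255}, {"tx": 0, "ty": 0, "tz": 0, "rx": 0, "ry": 0, "rz": 0, "fingers": 255}, {"tx": 0, "ty": 0, "tz": 0, "rx": 0, "ry": 0, "rz": 0, "fingers": 255}])

```text
time: 13.87
position: [0.6639, 0.0779, 0.0388]
tool_rot: [[0.971, -0.238, 0.001], [-0.238, -0.971, 0.0], [0.001, -0.0, -1.0]]
force: [-0.5, 0.4, -0.3]
opening: 0.0001
```

Call:
carry_out(rows=[{"tx": 0, "ty": 0, "tz": 0.001, "rx": 0, "ry": 0, "rz": 0, "fingers": 255}, {"tx": 0, "ty": 0, "tz": 0, "rx": 0, "ry": 0, "rz": 0, "fingers": 255}, {"tx": 0, "ty": 0, "tz": 0, "rx": 0, "ry": 0, "rz": 0, "fingers": 255}])

```text
time: 14.12
position: [0.6635, 0.078, 0.037]
tool_rot: [[0.971, -0.238, 0.0], [-0.238, -0.971, 0.0], [0.0, -0.0, -1.0]]
force: [-0.5, -0.3, -0.9]
opening: -0.0002
```

Call:
carry_out(rows=[{"tx": 0, "ty": 0, "tz": 0.001, "rx": 0, "ry": 0, "rz": 0, "fingers": 255}, {"tx": 0, "ty": 0, "tz": 0, "rx": 0, "ry": 0, "rz": 0, "fingers": 255}, {"tx": 0, "ty": 0, "tz": 0, "rx": 0, "ry": 0, "rz": 0, "fingers": 255}])

```text
time: 14.37
position: [0.6635, 0.078, 0.0359]
tool_rot: [[0.971, -0.238, -0.0], [-0.238, -0.971, 0.0], [-0.0, 0.0, -1.0]]
force: [0.2, -1.8, 0.1]
opening: 0.0003
```

Call:
carry_out(rows=[{"tx": 0, "ty": 0, "tz": 0.001, "rx": 0, "ry": 0, "rz": 0, "fingers": 255}, {"tx": 0, "ty": 0, "tz": 0, "rx": 0, "ry": 0, "rz": 0, "fingers": 255}, {"tx": 0, "ty": 0, "tz": 0, "rx": 0, "ry": 0, "rz": 0, "fingers": 255}])

```text
time: 14.62
position: [0.6635, 0.078, 0.0359]
tool_rot: [[0.971, -0.238, 0.0], [-0.238, -0.971, -0.0], [0.0, -0.0, -1.0]]
force: [-3.1, -0.5, 6.2]
opening: -0.0003
```

Call:
carry_out(rows=[{"tx": 0, "ty": 0, "tz": 0.001, "rx": 0, "ry": 0, "rz": 0, "fingers": 255}, {"tx": 0, "ty": 0, "tz": 0, "rx": 0, "ry": 0, "rz": 0, "fingers": 255}, {"tx": 0, "ty": 0, "tz": 0, "rx": 0, "ry": 0, "rz": 0, "fingers": 255}])

```text
time: 14.87
position: [0.6636, 0.078, 0.0358]
tool_rot: [[0.971, -0.238, 0.001], [-0.238, -0.971, -0.0], [0.001, -0.0, -1.0]]
force: [-5.4, -0.9, 13.1]
opening: -0.0002
```

Far left is solid. By elimination it should be near left, but I'll press it to confirm.

Call:
carry_out(rows=[{"tx": 0, "ty": 0, "tz": -0.004, "rx": 0, "ry": 0, "rz": 0, "fingers": 255}, {"tx": 0, "ty": 0, "tz": -0.028, "rx": 0, "ry": 0, "rz": 0, "fingers": 255}, {"tx": -0.03, "ty": 0, "tz": 0, "rx": 0, "ry": 0, "rz": 0, "fingers": 255}, {"tx": -0.03, "ty": 0, "tz": 0, "rx": 0, "ry": 0, "rz": 0, "fingers": 255}, {"tx": -0.03, "ty": 0, "tz": 0, "rx": 0, "ry": 0, "rz": 0, "fingers": 255}, {"tx": -0.03, "ty": 0, "tz": 0, "rx": 0, "ry": 0, "rz": 0, "fingers": 255}, {"tx": 0, "ty": 0, "tz": 0, "rx": 0, "ry": 0, "rz": 0, "fingers": 255}, {"tx": 0, "ty": 0, "tz": 0, "rx": 0, "ry": 0, "rz": 0, "fingers": 255}, {"tx": 0, "ty": 0, "tz": 0.014, "rx": 0, "ry": 0, "rz": 0, "fingers": 255}, {"tx": 0, "ty": 0, "tz": 0.012, "rx": 0, "ry": 0, "rz": 0, "fingers": 255}, {"tx": 0, "ty": 0, "tz": 0, "rx": 0, "ry": 0, "rz": 0, "fingers": 255}, {"tx": 0, "ty": 0, "tz": 0, "rx": 0, "ry": 0, "rz": 0, "fingers": 255}])

```text
time: 15.87
position: [0.5475, 0.1061, 0.0396]
tool_rot: [[0.971, -0.239, -0.001], [-0.239, -0.971, -0.0], [-0.001, 0.0, -1.0]]
force: [-0.0, 0.3, 0.3]
opening: -0.0002
```

Call:
carry_out(rows=[{"tx": 0, "ty": 0, "tz": 0.001, "rx": 0, "ry": 0, "rz": 0, "fingers": 255}, {"tx": 0, "ty": 0, "tz": 0, "rx": 0, "ry": 0, "rz": 0, "fingers": 255}, {"tx": 0, "ty": 0, "tz": 0, "rx": 0, "ry": 0, "rz": 0, "fingers": 255}])

```text
time: 16.12
position: [0.5475, 0.1065, 0.0395]
tool_rot: [[0.971, -0.238, 0.001], [-0.238, -0.971, 0.0], [0.001, -0.0, -1.0]]
force: [1.0, -0.4, -0.1]
opening: -0.0
```

```bash
python3 st.py
```

```text
16.1167 [0.5475 0.1065 0.0395] F [ 0.995  -0.3906 -0.1041] M [ 0.0116 -0.0352 -0.0576] -1.711602366069604e-05 xang -13.777808328427644 tilt [ 0.0009  0.0002 -1.    ]
nearleft lug tool delta [-0.0011 -0.001  -0.0185]
nearleft tab tool delta [-0.0591 -0.0021 -0.0066]
nearright lug tool delta [-0.0015  0.192  -0.0186]
nearright tab tool delta [-0.0596  0.1969 -0.0066]
farleft lug tool delta [ 0.1189 -0.0007 -0.0184]
farleft tab tool delta [ 0.0609 -0.0018 -0.0065]
farright lug tool delta [ 0.1185  0.1923 -0.0185]
farright tab tool delta [ 0.0604  0.1972 -0.0065]
```

Call:
carry_out(rows=[{"tx": 0, "ty": 0, "tz": 0.001, "rx": 0, "ry": 0, "rz": 0, "fingers": 255}, {"tx": 0, "ty": 0, "tz": 0.001, "rx": 0, "ry": 0, "rz": 0, "fingers": 255}, {"tx": 0, "ty": 0, "tz": 0, "rx": 0, "ry": 0, "rz": 0, "fingers": 255}, {"tx": 0, "ty": 0, "tz": 0, "rx": 0, "ry": 0, "rz": 0, "fingers": 255}])

```text
time: 16.45
position: [0.547, 0.1065, 0.037]
tool_rot: [[0.971, -0.238, 0.0], [-0.238, -0.971, 0.0], [0.0, -0.0, -1.0]]
force: [0.1, -0.5, 0.3]
opening: -0.0002
```

Call:
carry_out(rows=[{"tx": 0, "ty": 0, "tz": 0.001, "rx": 0, "ry": 0, "rz": 0, "fingers": 255}, {"tx": 0, "ty": 0, "tz": 0, "rx": 0, "ry": 0, "rz": 0, "fingers": 255}, {"tx": 0, "ty": 0, "tz": 0, "rx": 0, "ry": 0, "rz": 0, "fingers": 255}])

```text
time: 16.7
position: [0.5469, 0.1065, 0.0359]
tool_rot: [[0.971, -0.238, -0.0], [-0.238, -0.971, 0.0], [-0.0, 0.0, -1.0]]
force: [-0.1, 0.1, 0.2]
opening: -0.0001
```

Call:
carry_out(rows=[{"tx": 0, "ty": 0, "tz": 0.001, "rx": 0, "ry": 0, "rz": 0, "fingers": 255}, {"tx": 0, "ty": 0, "tz": 0, "rx": 0, "ry": 0, "rz": 0, "fingers": 255}, {"tx": 0, "ty": 0, "tz": 0, "rx": 0, "ry": 0, "rz": 0, "fingers": 255}])

```text
time: 16.95
position: [0.547, 0.1065, 0.0354]
tool_rot: [[0.971, -0.238, 0.0], [-0.238, -0.971, -0.0], [0.0, -0.0, -1.0]]
force: [-1.2, -0.2, 6.2]
opening: 0.0002
```

Call:
carry_out(rows=[{"tx": 0, "ty": 0, "tz": 0.001, "rx": 0, "ry": 0, "rz": 0, "fingers": 255}, {"tx": 0, "ty": 0, "tz": 0, "rx": 0, "ry": 0, "rz": 0, "fingers": 255}, {"tx": 0, "ty": 0, "tz": 0, "rx": 0, "ry": 0, "rz": 0, "fingers": 255}])

```text
time: 17.2
position: [0.5469, 0.1066, 0.0345]
tool_rot: [[0.971, -0.238, 0.0], [-0.238, -0.971, 0.0], [0.0, -0.0, -1.0]]
force: [-2.7, 0.1, 7.2]
opening: 0.0002
```

It gives. I'll take it a bit further to be sure.

Call:
carry_out(rows=[{"tx": 0, "ty": 0, "tz": 0.001, "rx": 0, "ry": 0, "rz": 0, "fingers": 255}, {"tx": 0, "ty": 0, "tz": 0.001, "rx": 0, "ry": 0, "rz": 0, "fingers": 255}, {"tx": 0, "ty": 0, "tz": 0, "rx": 0, "ry": 0, "rz": 0, "fingers": 255}, {"tx": 0, "ty": 0, "tz": 0, "rx": 0, "ry": 0, "rz": 0, "fingers": 255}])

```text
time: 17.53
position: [0.5468, 0.1067, 0.0327]
tool_rot: [[0.971, -0.238, 0.0], [-0.238, -0.971, 0.0], [0.0, -0.0, -1.0]]
force: [-3.2, 0.6, 8.1]
opening: -0.0003
```

Call:
carry_out(rows=[{"tx": 0, "ty": 0, "tz": 0.001, "rx": 0, "ry": 0, "rz": 0, "fingers": 255}, {"tx": 0, "ty": 0, "tz": 0, "rx": 0, "ry": 0, "rz": 0, "fingers": 255}, {"tx": 0, "ty": 0, "tz": 0, "rx": 0, "ry": 0, "rz": 0, "fingers": 255}])

```text
time: 17.78
position: [0.5468, 0.1068, 0.0321]
tool_rot: [[0.971, -0.238, 0.0], [-0.238, -0.971, 0.0], [0.0, -0.0, -1.0]]
force: [-4.1, 0.8, 12.5]
opening: 0.0
```

Near left sinks about 4 mm, at 8–9 N, and then stops. I'll release it slowly and move over its tab.

Call:
carry_out(rows=[{"tx": 0, "ty": 0, "tz": -0.003, "rx": 0, "ry": 0, "rz": 0, "fingers": 255}, {"tx": 0, "ty": 0, "tz": -0.003, "rx": 0, "ry": 0, "rz": 0, "fingers": 255}, {"tx": 0, "ty": 0, "tz": -0.02, "rx": 0, "ry": 0, "rz": 0, "fingers": 255}, {"tx": 0, "ty": 0, "tz": -0.02, "rx": 0, "ry": 0, "rz": 0, "fingers": 255}, {"tx": -0.029, "ty": -0.001, "tz": 0, "rx": 0, "ry": 0, "rz": 0, "fingers": 255}, {"tx": -0.029, "ty": -0.001, "tz": 0, "rx": 0, "ry": 0, "rz": 0, "fingers": 255}, {"tx": 0, "ty": 0, "tz": 0, "rx": 0, "ry": 0, "rz": 0, "fingers": 255}, {"tx": 0, "ty": 0, "tz": 0, "rx": 0, "ry": 0, "rz": 0, "fingers": 255}, {"tx": 0, "ty": 0, "tz": 0, "rx": 0, "ry": 0, "rz": 0, "fingers": 255}])

```text
time: 18.53
position: [0.4918, 0.1222, 0.0772]
tool_rot: [[0.971, -0.238, 0.001], [-0.238, -0.971, 0.0], [0.001, -0.0, -1.0]]
force: [0.4, -0.5, 0.3]
opening: -0.0004
```

```bash
python3 st.py|sed -n '1p;3p';python3 - <<'E'
from plant import optics
import cv2
d=optics.get_image('side');cv2.imwrite('pics/s12.png',cv2.resize(d['pixels'][190:340,200:380],None,fx=4,fy=4,interpolation=2))
E
```

```text
18.5333 [0.4918 0.1222 0.0772] F [ 0.4349 -0.5104  0.3088] M [-0.0172 -0.0173 -0.0087] -0.0003931576519455653 xang -13.755169533711411 tilt [ 0.001  0.    -1.   ]
nearleft tab tool delta [-0.0013 -0.0001  0.0312]
```

View pics/s12.png

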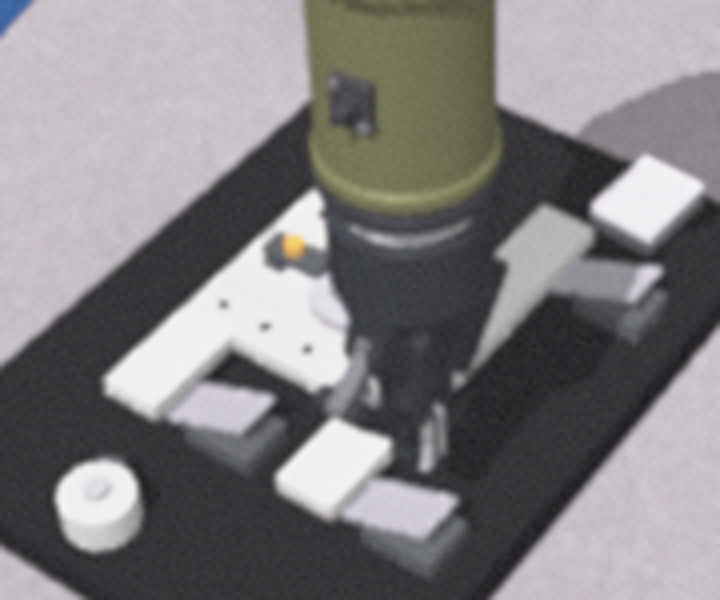

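Call:
carry_out(rows=[{"tx": -0.001, "ty": 0, "tz": 0.016, "rx": 0, "ry": 0, "rz": 0, "fingers": 255}, {"tx": 0, "ty": 0, "tz": 0.014, "rx": 0, "ry": 0, "rz": 0, "fingers": 255}, {"tx": 0, "ty": 0, "tz": 0, "rx": 0, "ry": 0, "rz": 0, "fingers": 255}, {"tx": 0, "ty": 0, "tz": 0, "rx": 0, "ry": 0, "rz": 0, "fingers": 255}])

```text
time: 18.92
position: [0.4903, 0.1221, 0.0464]
tool_rot: [[0.971, -0.239, -0.001], [-0.239, -0.971, -0.0], [-0.001, 0.001, -1.0]]
force: [0.9, -0.9, -0.1]
opening: -0.0003
```

```bash
python3 st.py|sed -n '1p;3p';python3 - <<'E'
from plant import optics,telemetry
from h import *
d=optics.get_image('side')
s=telemetry.state();p=s['position'];R=s['tool_rot']
v=cv2.resize(d['pixels'][255:340,270:350],None,fx=7,fy=7,interpolation=2)
for z,c in((-.022,(0,0,255)),(-.012,(0,255,0))):
  for sx in(-1,1):
    for sy in(-1,1):
      u=(proj(d,p+R@np.array((sx*.011,sy*.008,z)))[0]-[270,255]+.5)*7; cv2.circle(v,(int(u[0]),int(u[1])),2,c,-1)
cv2.imwrite('pics/s13.png',v)
E
```

```text
18.9167 [0.4903 0.1221 0.0464] F [ 0.9082 -0.8719 -0.1073] M [ 0.0608 -0.0431  0.0289] -0.00027078924273416064 xang -13.801502811794453 tilt [-0.0014 -0.0004 -1.    ]
nearleft tab tool delta [ 0.0001 -0.0006  0.0004]
```

View pics/s13.png

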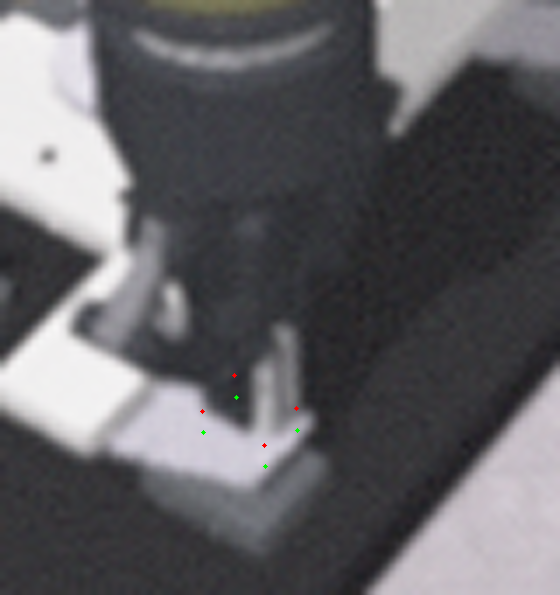

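The red prediction points (tip 22 mm behind the TCP) sit on the visible fingertips, and the tab is directly below, spanning about (110–310, 385–485). I'll shift 3 mm outward and press.

Call:
carry_out(rows=[{"tx": 0, "ty": -0.003, "tz": 0.003, "rx": 0, "ry": 0, "rz": 0, "fingers": 255}, {"tx": 0, "ty": 0, "tz": 0.003, "rx": 0, "ry": 0, "rz": 0, "fingers": 255}, {"tx": 0, "ty": 0, "tz": 0.002, "rx": 0, "ry": 0, "rz": 0, "fingers": 255}, {"tx": 0, "ty": 0, "tz": 0.002, "rx": 0, "ry": 0, "rz": 0, "fingers": 255}, {"tx": 0, "ty": 0, "tz": 0, "rx": 0, "ry": 0, "rz": 0, "fingers": 255}, {"tx": 0, "ty": 0, "tz": 0, "rx": 0, "ry": 0, "rz": 0, "fingers": 255}])

```text
time: 19.47
position: [0.4909, 0.1255, 0.0372]
tool_rot: [[0.971, -0.238, 0.0], [-0.238, -0.971, 0.0], [0.0, -0.0, -1.0]]
force: [-1.1, 0.2, 2.4]
opening: 0.0001
```

Call:
carry_out(rows=[{"tx": 0, "ty": 0, "tz": 0.001, "rx": 0, "ry": 0, "rz": 0, "fingers": 255}, {"tx": 0, "ty": 0, "tz": 0.001, "rx": 0, "ry": 0, "rz": 0, "fingers": 255}, {"tx": 0, "ty": 0, "tz": 0, "rx": 0, "ry": 0, "rz": 0, "fingers": 255}])

```text
time: 19.72
position: [0.4908, 0.1256, 0.0354]
tool_rot: [[0.971, -0.238, 0.0], [-0.238, -0.971, 0.0], [0.0, -0.0, -1.0]]
force: [-1.2, 1.4, 6.6]
opening: 0.0002
```

Call:
carry_out(rows=[{"tx": 0, "ty": 0, "tz": 0.001, "rx": 0, "ry": 0, "rz": 0, "fingers": 255}, {"tx": 0, "ty": 0, "tz": 0.001, "rx": 0, "ry": 0, "rz": 0, "fingers": 255}, {"tx": 0, "ty": 0, "tz": 0, "rx": 0, "ry": 0, "rz": 0, "fingers": 255}])

```text
time: 19.97
position: [0.4906, 0.1257, 0.0334]
tool_rot: [[0.971, -0.238, 0.0], [-0.238, -0.971, 0.0], [-0.0, -0.0, -1.0]]
force: [-2.8, 1.6, 6.9]
opening: -0.0002
```

Call:
carry_out(rows=[{"tx": 0, "ty": 0, "tz": 0.001, "rx": 0, "ry": 0, "rz": 0, "fingers": 255}, {"tx": 0, "ty": 0, "tz": 0.001, "rx": 0, "ry": 0, "rz": 0, "fingers": 255}, {"tx": 0, "ty": 0, "tz": 0.001, "rx": 0, "ry": 0, "rz": 0, "fingers": 255}, {"tx": 0, "ty": 0, "tz": 0, "rx": 0, "ry": 0, "rz": 0, "fingers": 255}])

```text
time: 20.3
position: [0.4902, 0.1257, 0.0303]
tool_rot: [[0.971, -0.237, -0.001], [-0.237, -0.971, 0.0], [-0.001, 0.0, -1.0]]
force: [-3.1, 1.1, 6.1]
opening: 0.0001
```

Call:
carry_out(rows=[{"tx": 0, "ty": 0, "tz": 0.001, "rx": 0, "ry": 0, "rz": 0, "fingers": 255}, {"tx": 0, "ty": 0, "tz": 0.001, "rx": 0, "ry": 0, "rz": 0, "fingers": 255}, {"tx": 0, "ty": 0, "tz": 0.001, "rx": 0, "ry": 0, "rz": 0, "fingers": 255}, {"tx": 0, "ty": 0, "tz": 0, "rx": 0, "ry": 0, "rz": 0, "fingers": 255}])

```text
time: 20.63
position: [0.4898, 0.1258, 0.0272]
tool_rot: [[0.971, -0.237, -0.001], [-0.237, -0.971, 0.0], [-0.001, 0.0, -1.0]]
force: [-3.0, 1.4, 6.7]
opening: 0.0003
```

Call:
carry_out(rows=[{"tx": 0, "ty": 0, "tz": 0.001, "rx": 0, "ry": 0, "rz": 0, "fingers": 255}, {"tx": 0, "ty": 0, "tz": 0.001, "rx": 0, "ry": 0, "rz": 0, "fingers": 255}, {"tx": 0, "ty": 0, "tz": 0, "rx": 0, "ry": 0, "rz": 0, "fingers": 255}])

```text
time: 20.88
position: [0.4896, 0.1258, 0.0251]
tool_rot: [[0.971, -0.237, -0.002], [-0.237, -0.971, 0.0], [-0.002, 0.0, -1.0]]
force: [-4.7, 2.1, 6.7]
opening: -0.0001
```

Call:
carry_out(rows=[{"tx": 0, "ty": 0, "tz": 0.001, "rx": 0, "ry": 0, "rz": 0, "fingers": 255}, {"tx": 0, "ty": 0, "tz": 0.001, "rx": 0, "ry": 0, "rz": 0, "fingers": 255}, {"tx": 0, "ty": 0, "tz": 0, "rx": 0, "ry": 0, "rz": 0, "fingers": 255}])

```text
time: 21.13
position: [0.4895, 0.1259, 0.0233]
tool_rot: [[0.971, -0.237, -0.002], [-0.237, -0.971, 0.0], [-0.002, 0.0, -1.0]]
force: [-4.9, 1.6, 7.9]
opening: -0.0001
```

Call:
carry_out(rows=[{"tx": 0, "ty": 0, "tz": 0.001, "rx": 0, "ry": 0, "rz": 0, "fingers": 255}, {"tx": 0, "ty": 0, "tz": 0, "rx": 0, "ry": 0, "rz": 0, "fingers": 255}, {"tx": 0, "ty": 0, "tz": 0, "rx": 0, "ry": 0, "rz": 0, "fingers": 255}])

```text
time: 21.38
position: [0.4895, 0.1259, 0.023]
tool_rot: [[0.971, -0.237, -0.001], [-0.237, -0.971, -0.0], [-0.001, 0.0, -1.0]]
force: [-7.3, 1.2, 17.7]
opening: -0.0002
```

It stopped hard at the expected height. One more firm push, then I'll release.

Call:
carry_out(rows=[{"tx": 0, "ty": 0, "tz": 0.001, "rx": 0, "ry": 0, "rz": 0, "fingers": 255}, {"tx": 0, "ty": 0, "tz": 0, "rx": 0, "ry": 0, "rz": 0, "fingers": 255}, {"tx": 0, "ty": 0, "tz": 0, "rx": 0, "ry": 0, "rz": 0, "fingers": 255}, {"tx": 0, "ty": 0, "tz": -0.002, "rx": 0, "ry": 0, "rz": 0, "fingers": 255}, {"tx": 0, "ty": 0, "tz": -0.003, "rx": 0, "ry": 0, "rz": 0, "fingers": 255}, {"tx": 0, "ty": 0, "tz": -0.02, "rx": 0, "ry": 0, "rz": 0, "fingers": 255}, {"tx": 0, "ty": 0, "tz": -0.03, "rx": 0, "ry": 0, "rz": 0, "fingers": 255}, {"tx": 0, "ty": 0, "tz": -0.03, "rx": 0, "ry": 0, "rz": 0, "fingers": 255}, {"tx": 0, "ty": 0, "tz": -0.035, "rx": 0, "ry": 0, "rz": 0, "fingers": 255}, {"tx": 0, "ty": 0, "tz": -0.035, "rx": 0, "ry": 0, "rz": 0, "fingers": 255}, {"tx": 0, "ty": 0, "tz": -0.03, "rx": 0, "ry": 0, "rz": 0, "fingers": 255}, {"tx": 0, "ty": 0, "tz": 0, "rx": 0, "ry": 0, "rz": 0, "fingers": 255}])

```text
time: 22.38
position: [0.4938, 0.1263, 0.2117]
tool_rot: [[0.971, -0.238, 0.009], [-0.238, -0.971, 0.002], [0.009, -0.005, -1.0]]
force: [1.2, 0.1, -1.0]
opening: 0.0003
```

```bash
python3 st.py|sed -n '1p';python3 - <<'E'
from plant import optics
import cv2,pickle,numpy as np
d=optics.get_image('side')['pixels'];b=pickle.load(open('side.pkl','rb'))['pixels']
cv2.imwrite('pics/f1.png',np.vstack([cv2.resize(q[195:345,190:390],None,fx=3.6,fy=3.6,interpolation=2)[:, :] for q in(d,)]))
t=optics.get_image('top')['pixels'];cv2.imwrite('pics/f2.png',t[130:340,120:400].repeat(2,0).repeat(2,1))
E
```

```text
22.3833 [0.4938 0.1263 0.2117] F [ 1.1504  0.1025 -1.0043] M [ 0.036  -0.0311  0.0111] 0.0002512328890064061 xang -13.790000260480117 tilt [ 0.0094  0.0024 -1.    ]
```

View pics/f1.png

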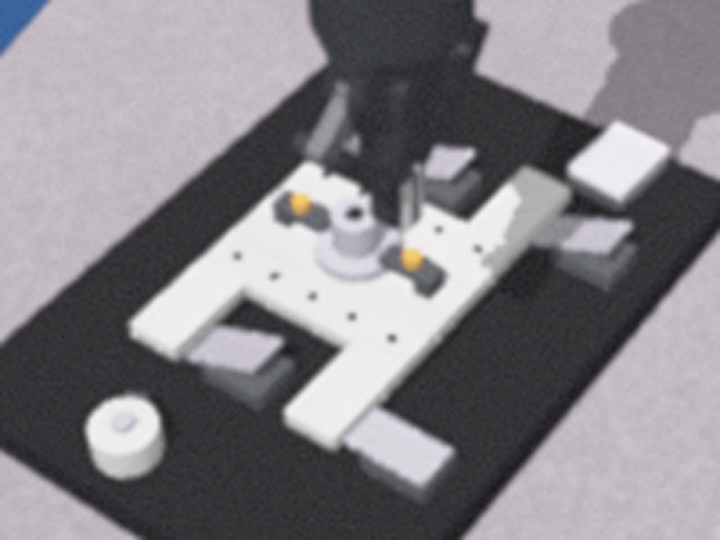

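View pics/f2.png

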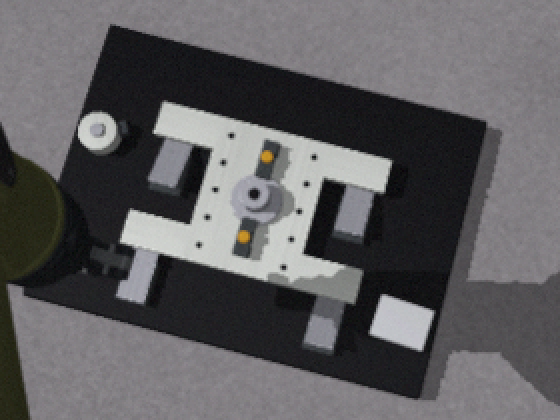

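The near left tab now lies flat on its seat, at about (400,455) in the side view. The other three are still up, and the puck, case and plate look in place. I'll measure any plate shift, let the arm settle, and hand in.

Call:
carry_out(rows=[{"tx": 0, "ty": 0, "tz": 0, "rx": 0, "ry": 0, "rz": 0, "fingers": 255}, {"tx": 0, "ty": 0, "tz": 0, "rx": 0, "ry": 0, "rz": 0, "fingers": 255}, {"tx": 0, "ty": 0, "tz": 0, "rx": 0, "ry": 0, "rz": 0, "fingers": 255}, {"tx": 0, "ty": 0, "tz": 0, "rx": 0, "ry": 0, "rz": 0, "fingers": 255}])

```text
time: 22.82
position: [0.4903, 0.1252, 0.2049]
tool_rot: [[0.971, -0.238, -0.002], [-0.238, -0.971, -0.0], [-0.002, 0.001, -1.0]]
force: [-0.2, 0.3, -0.1]
opening: -0.0003
```

Run:
```python
from plant import optics,bot,telemetry
from h import *
import pickle
a=optics.get_image('top');b=pickle.load(open('top.pkl','rb'))
for nm,(y0,y1,x0,x1) in(('flange',(210,245,228,268)),('farleft lug',(175,205,190,235)),('nearleft lug',(228,258,172,220)),('farright lug',(200,232,285,325)),('puck',(180,212,155,190)),('case',(272,312,298,342)),('jar',(240,285,460,505))):
    f=lambda d:cv2.cvtColor(d['pixels'],cv2.COLOR_BGR2GRAY)[y0:y1,x0:x1].astype(np.float32)
    print(nm,np.round(cv2.phaseCorrelate(f(b),f(a)),2))
s=telemetry.state();print(s['time'],s['force'],s['position'])
```

```text
Traceback (most recent call last):
ValueError: setting an array element with a sequence. The requested array has an inhomogeneous shape after 1 dimensions. The detected shape was (2,) + inhomogeneous part.
```

Run:
```python
from plant import optics,bot,telemetry
from h import *
import pickle
a=optics.get_image('top');b=pickle.load(open('top.pkl','rb'))
for nm,(y0,y1,x0,x1) in(('flange',(210,245,228,268)),('farleft lug',(175,205,190,235)),('nearleft lug',(228,258,172,220)),('farright lug',(200,232,285,325)),('puck',(180,212,155,190)),('case',(272,312,298,342)),('jar',(240,285,460,505))):
    f=lambda d:cv2.cvtColor(d['pixels'],cv2.COLOR_BGR2GRAY)[y0:y1,x0:x1].astype(np.float32)
    s,r=cv2.phaseCorrelate(f(b),f(a));print(nm,round(s[0],2),round(s[1],2),round(r,2))
s=telemetry.state();print(s['time'],s['force'],s['position'])
```

```text
flange 0.03 0.0 1.04
farleft lug 0.49 0.04 0.98
nearleft lug 0.01 0.07 0.83
farright lug -0.07 -0.05 1.02
puck 0.02 0.01 0.99
case 0.6 0.01 1.02
jar 0.43 0.51 0.98
22.9167 [0.21335452 0.18212035 0.47808311] [0.49060191 0.12534386 0.2053208 ]
```

```bash
python3 -c "
from plant import bot
print(bot.job_done())"
```

```text
the job is handed in; nothing more can be done
None
```

The near left corner was the one that rocked. I pressed its shim tab flat and handed the job in at about 23 s.

**Lugs:** I pressed them in the order near right, far right, far left, near left.

| Lug | Result |
|---|---|
| near right | solid, about 0.1 mm at 22 N |
| far right | solid, 0.1–0.2 mm at 15 N |
| far left | solid, about 0.1 mm at 13 N |
| near left | gave from about 6 N, about 4 mm down at 8–9 N, then stopped |

**Tab:** The near left tab turned down at about 7 N, then stopped hard at the expected height. I held one slightly firmer push (about 18 N the step before) and lifted off. The last pictures show it flat and the other three tabs still up.

**Checks that disagreed:**
- **Fingertip height:** The real fingertips were about 22 mm behind the reported TCP. Both the contact height and the pictures showed this, so I worked from contact heights instead.
- **Shift check:** Between the first and last top view, most of what I checked on the plate, and the puck, moved less than 0.1 pixel. Three windows read 0.4–0.6 pixel: the far left lug, the case and the jar. I put this down to the measuring method, because the flange on the same plate did not move and the arm stayed clear of the case and jar. I did not re-measure it.
- **Near right lug:** I did not include it in the shift check.

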